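# Build up the riser stack on the slotted machine table

### The arm

A 6-joint arm with a two-finger parallel gripper is mounted at the origin on the work surface. World frame = base frame: x ahead of the robot, y to its left, z up, the work surface at z = 0. Lengths are in mm, angles in degrees, forces in N, time in s.
With the tool pointing down it reaches from about 325 to 900 mm from the base axis. Payload 3.5 kg.
Tool frame: the origin (TCP) lies on the mounting face of the last link; the fingertips stand 173 mm ahead of it and the grasp point (between the pads) lies 155 mm ahead of it (env.tcp_to_grasp is the distance from the TCP to the grasp point, in mm); z points along the fingers, x is the direction in which the jaws open and shut, and the axes are right-handed (so a half turn about z gives the same grasp; the last joint's range is limited). The gripper opens to 85 mm and grips with 20 to 120 N. Pads are 22 mm wide; open, the fingers measure 114 mm over their backs; the gripper's body (76 mm by 85 mm) begins 54 mm behind the grasp point. The pads swing forward as they close: fully open they stand 13 mm farther back than shut.
Start: joints at [-75.481, 15.837, -1.513, 72.651, 0, 84.076], TCP at [218.287, -585.639, 404.713] pointing down, gripper open.
Joint ranges: [-178.77, 178.77], [-48.84, 107.48], [-61.69, 71.31], [-111.58, 123.2], [-90, 87.43], [-180, 180]. Speed limits (degrees/s): [147.25, 147.25, 180, 180, 180, 180].

### API

Orientations are given as [roll, pitch, yaw] about the fixed x, y, z axes, in that order (R = Rz(yaw) Ry(pitch) Rx(roll)).
In Python, from plant import env gives the robot as it stands. The module is installed in compiled form; this text tells all that it offers.
- The arm moves only by the tool servo_tool, never from a script. Its argument "commands" is a list that holds one entry, the list of rows, each a list of 4 numbers: the shift along the tool's x, y, z in m, then the turn about the tool's z in rad. A call has exactly 10 rows; each row is the pose to reach, as a shift and turn from the pose commanded when the call began, along the tool's axes at that moment; what a row does not reach only later rows make up. A row lasts 1/10 s, in which the tool goes at most 50 mm and 8.59 degrees, less where a joint would pass 70% of its speed; a pose out of reach is approached as far as the arm can. A call with a gripper value outside its range is refused whole. "claw" is the gripper command: -1 is fully open, 1 is shut, values between are in proportion, set as the call begins (left out, the last holds). The fingers move at their own pace and stop on an object; "newtons" is the grip in N (left out, the last holds). Time passes only in rows, so rows that repeat a pose let the fingers close, or fill a call up. It gives the time, the measured TCP pose, the force and the opening at its end, in the units of the state.
- env.read_state(): the state, without advancing time (a new reading comes with each control period).
- env.capture(name): name is "scene" or "top" or "wrist"; returns a dict with "pixels" (420x560x3 uint8, blue, green, red), "fx", "fy", "cx", "cy" (pixels), "dist_coeffs" ([k1, k2, p1, p2, k3] as OpenCV has them; the pictures are not rectified), "position" and "attitude" of the camera in the world; the wrist camera has in their place "hand_eye" (4x4, takes a point from camera to tool coordinates, whose origin is the TCP and whose axes are the tool frame's). Camera axes: x right, y up, looking along -z (the intrinsics and any distortion apply to the point x, -y, -z); pixel columns grow to the right and rows downward; lengths in mm; the calibration is good to about 2 mm. A picture is of the moment at which its call begins: read the wrist's pose just before it. There is no depth.
- env.hand_in(): hands the job in, once; it reports no verdict.
The state is a dict: "time_s": time; "joint_positions": joint angles; "joint_velocities": joint speeds; "effort": joint torques, N m; "tcp_pos": TCP position; "eef_rot": TCP orientation; "ft_force": force on the tool from outside, world axes, zero at the start; "torque": the same for the moment, N m; "finger_gap": finger opening in mm.
Only numpy, scipy, OpenCV 4.12 (cv2) and the standard library are available. Lean on these libraries where they do the work, as an engineer would, in place of code of your own. Each camera call takes 0.05 s, during which the arm holds its last target.

### The job

Build up the work support on the grey locating base that is bolted to the table: put the large riser plate on the base, then the medium one on the large, then the small one on the medium, each with its cut corners above the cut corners below and its skirt fully down over the raised land, and last stand the steel rest button upright in the round collar on the small plate. Let go of everything, and do not disturb the oiler, the gauge, the hex nut or the clamp bar.

Things in the scene. Friction and masses are not known exactly. Their poses are not given: they have to be found in the camera images.
- locating_base: fixed target: grey plate 134 (x) x 92 (y) mm, flat top 18 above the table, both +x corners cut at 45 deg (16 mm legs), four dark screw heads. On top a steel land of the same shape, 98 x 56, 6 high, round rim; the large riser's skirt fits over it, x axes agreeing; home, that riser's origin is 18 above this one. Origin: centre of underside, on the table, z up.
- large_riser: large aluminium riser 110 (x) x 68 (y) mm, 30 high to its flat top; both +x corners cut at 45 deg (16 mm legs), -x corners square. Hollow below, 10 deep; its 4 mm skirt fits over the land below, 2 mm play a side, one way round. On top a land 78 x 44, 6 high, round rim; medium riser home: its origin 30 above this one. Origin: centre of underside, z up. Lies right way up; grip across y.
- medium_riser: medium aluminium riser 90 (x) x 56 (y) mm, 30 high to its flat top; both +x corners cut at 45 deg (16 mm legs), -x corners square. Hollow below, 10 deep; its 4 mm skirt fits over the land below, 2 mm play a side, one way round. On top a land 58 x 34, 6 high, round rim; small riser home: its origin 30 above this one. Origin: centre of underside, z up. Lies right way up; grip across y.
- small_riser: small aluminium riser 70 (x) x 46 (y) mm, 30 high to its flat top; both +x corners cut at 45 deg (16 mm legs), -x corners square. Hollow below, 10 deep; its 4 mm skirt fits over the land below, 2 mm play a side, one way round. Central collar on top: 40 outside, 30 inside, 8 high; its floor, the flat top, carries the button. Origin: centre of underside, z up. Lies right way up; grip across y.
- rest_button: loose round steel rest button standing upright on the table, 48 mm high: foot 24 mm in diameter for the lowest 12 mm, body 26 mm in diameter above it up to 38 mm, then a domed top. Its foot goes into the small riser's collar. Origin: centre of its underside, z up along its axis.
- oiler: bystander, loose: upright glass oiler with steel foot and cap and a thin brass stem, 44 mm in diameter, 89 mm high. Origin: centre of its underside. To be left alone.
- gauge: bystander, loose: round black pressure gauge lying on its back, white dial up, 56 mm in diameter, 34 mm high, with a 23 mm brass stem to its -x. Origin: centre of the underside of the round case. To be left alone.
- hex_nut: bystander, loose: steel hexagon nut lying flat, about 34 mm across, 16 mm high. Origin: centre of its underside. To be left alone.
- clamp_bar: bystander, loose: dark steel clamp bar lying flat, 70 mm (its x) by 26 mm by 12 mm high. Origin: centre of its underside. To be left alone.
Mind the look-alikes: they are no part of the job. What is shaped like the small_riser but blue or brown is not meant.

How it is judged (in metres and radians):
On the way, in this order (a step that is already met when the one before it is completed fails the run):
1. the large riser is fully home on the locating base (horizontal distance between large_riser and locating_base below 0.005 m and z of large_riser in the frame of locating_base between 0.015 and 0.0198 m and angle between large_riser's own z axis and vertical below 0.035 rad and angle between the x axis of large_riser and the x axis of locating_base, either way round below 0.14 rad), for 0.2 s.
2. the medium riser is fully home on the large one (all of step 1 and horizontal distance between medium_riser and large_riser below 0.005 m and z of medium_riser in the frame of large_riser between 0.027 and 0.0318 m and angle between medium_riser's own z axis and vertical below 0.035 rad and angle between the x axis of medium_riser and the x axis of large_riser, either way round below 0.14 rad), for 0.2 s.
3. the small riser is fully home on the medium one (all of step 2 and horizontal distance between small_riser and medium_riser below 0.005 m and z of small_riser in the frame of medium_riser between 0.027 and 0.0318 m and angle between small_riser's own z axis and vertical below 0.035 rad and angle between the x axis of small_riser and the x axis of medium_riser, either way round below 0.14 rad), for 0.2 s.
4. the rest button stands in the small riser's collar (all of step 3 and horizontal distance between rest_button and small_riser below 0.006 m and z of rest_button in the frame of small_riser between 0.027 and 0.0318 m and angle between rest_button's own z axis and vertical below 0.1 rad), for 0.2 s.
At the end, for the whole second after the job is handed in: Each riser home on the one below: level to 2 deg, centred to 5 mm, turned alike to 8 deg, height at most 1.8 mm above seated. Rest button upright (6 deg) on the small riser's top, within 6 mm of the collar's centre. All four released and at rest (all of step 4 and linear speed of each of large_riser, medium_riser, small_riser, rest_button below 0.02 m/s); the robot touches nothing.
It fails at once if the oiler is moved by more than 25 mm or knocked over (distance of oiler from where it was at the start of the episode above 0.025 m or angle between oiler's own z axis and vertical above 0.5 rad).
It fails at once if the gauge is moved by more than 25 mm or knocked over (distance of gauge from where it was at the start of the episode above 0.025 m or angle between gauge's own z axis and vertical above 0.5 rad).
It fails at once if the hex nut is moved by more than 25 mm or knocked over (distance of hex_nut from where it was at the start of the episode above 0.025 m or angle between hex_nut's own z axis and vertical above 0.5 rad).
It fails at once if the clamp bar is moved by more than 25 mm or knocked over (distance of clamp_bar from where it was at the start of the episode above 0.025 m or angle between clamp_bar's own z axis and vertical above 0.5 rad).
It also fails if it takes over 122 s, if anything falls off the work surface, if the arm or the gripper's body presses on something with over 40 N, if the wrist force passes 120 N, or if a joint passes its speed limit or range.

## Working session

There is one attempt and no reset: what is moved stays moved. The work goes in short steps, Python scripts to look and compute and a tool call to move; the robot and the scene stay as the last step left them, time stands still between calls to the robot, and variables do not carry over. Pictures are saved under pics/ and viewed, and the job is handed in when it is done.

Besides the shell and the picture viewer there is one more tool, called after "Request:" as a command line: name --argument value ..., lists and objects as JSON in quotes. servo_tool: Moves the arm, as the interface text tells. Its arguments: {"type":"object","properties":{"commands":{"type":"array","items":{"type":"array","items":{"type":"array","items":{"type":"number"}}}},"claw":{"type":"number"},"newtons":{"type":"number"}},"required":["commands"]}

```bash
mkdir -p pics; ls; python3 - <<'E'
from plant import env
import cv2,json,numpy as np
print(env.read_state())
for n in ["top","scene","wrist"]:
    c=env.capture(n); cv2.imwrite(f"pics/{n}0.png",c["pixels"])
    print(n,{k:(np.round(v,4).tolist() if not np.isscalar(v) else v) for k,v in c.items() if k!="pixels"})
E
```

```text
pics
{'time_s': 0.0, 'joint_positions': array([-7.54817842e+01,  1.58767928e+01, -1.59760386e+00,  7.26505724e+01,
        5.23701361e-04,  8.40751612e+01]), 'joint_velocities': array([-0.04837119, -0.00442105,  0.00317843,  0.02938121,  0.07151501,
       -0.00782726]), 'effort': array([ 7.84563872e-04, -4.45504904e+01,  2.95206034e+01,  1.61561568e-02,
       -7.64002016e-05,  4.66298872e-06]), 'tcp_pos': array([ 218.18428057, -585.25443631,  403.57712605]), 'eef_rot': array([-1.79986579e+02,  1.24247501e-01, -6.95569314e+01]), 'ft_force': array([ 0.22728928,  0.72619668, -0.06956366]), 'torque': array([ 0.02122012,  0.01507978, -0.01514888]), 'finger_gap': 85.2911647897636}
top {'fx': 408.35719909589574, 'fy': 408.35719909589574, 'cx': 269.50412660640905, 'cy': 213.73525363556348, 'dist_coeffs': [-0.0846, 0.0, 0.0, 0.0, 0.0], 'position': [389.8805, 58.2468, 906.4106], 'attitude': [4.9186, 0.2149, -88.7446]}
scene {'fx': 517.2938400719795, 'fy': 517.2938400719795, 'cx': 282.43456245240327, 'cy': 204.03013589693322, 'dist_coeffs': [-0.0538, 0.0, 0.0, 0.0, 0.0], 'position': [1022.984, -679.203, 840.9708], 'attitude': [47.7576, -0.8584, 36.6613]}
wrist {'fx': 339.68515616657896, 'fy': 339.68515616657896, 'cx': 280.8836606923582, 'cy': 209.78734052197387, 'dist_coeffs': [-0.0392, 0.0, 0.0, 0.0, 0.0], 'hand_eye': [[1.0, 0.0007, -0.0005, 1.1167], [0.0006, -0.9638, -0.2667, -67.6768], [-0.0007, 0.2667, -0.9638, 30.9394], [0.0, 0.0, 0.0, 1.0]]}
```

View pics/top0.png

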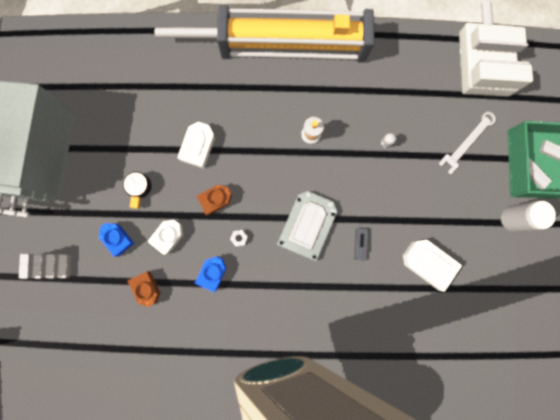

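View pics/scene0.png

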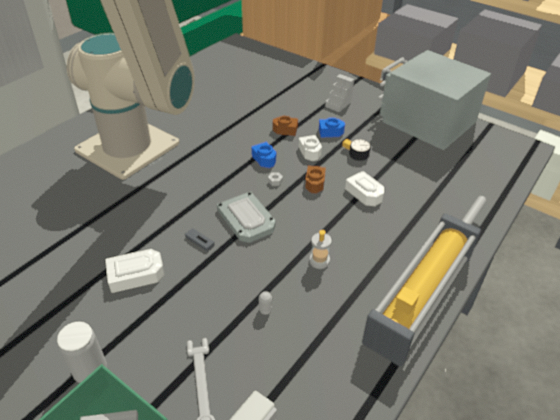

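View pics/wrist0.png

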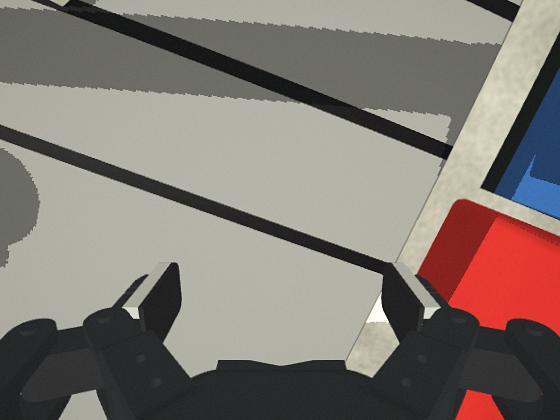

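```bash
cat > h.py <<'E'
import numpy as np,cv2
from scipy.spatial.transform import Rotation as Ro
def rot(rpy): return Ro.from_euler('xyz',rpy,degrees=True).as_matrix()
def campose(c,st=None):
    if 'hand_eye' in c:
        H=np.array(c['hand_eye']); R=rot(st['eef_rot']); return R@H[:3,:3], R@H[:3,3]+st['tcp_pos']
    return rot(c['attitude']),np.array(c['position'])
def KD(c): return np.array([[c['fx'],0,c['cx']],[0,c['fy'],c['cy']],[0,0,1.]]),np.array(c['dist_coeffs'],float)
def pix2w(c,uv,z,st=None):
    R,p=campose(c,st);K,D=KD(c)
    n=cv2.undistortPoints(np.array(uv,float).reshape(-1,1,2),K,D).reshape(-1,2)
    d=np.c_[n[:,0],-n[:,1],-np.ones(len(n))]@R.T
    return p+d*((z-p[2])/d[:,2])[:,None]
def w2pix(c,P,st=None):
    R,p=campose(c,st);K,D=KD(c)
    q=(np.asarray(P,float).reshape(-1,3)-p)@R
    q=q*[1,-1,-1]
    return cv2.projectPoints(q,np.zeros(3),np.zeros(3),K,D)[0].reshape(-1,2)
def outline(L,W,leg=16):
    return np.array([[-L/2,-W/2],[L/2-leg,-W/2],[L/2,-W/2+leg],[L/2,W/2-leg],[L/2-leg,W/2],[-L/2,W/2]])
def place(pts2,z,x,y,yaw):
    a=np.radians(yaw);c,s=np.cos(a),np.sin(a)
    p=pts2@np.array([[c,s],[-s,c]])+[x,y]
    return np.c_[p,np.full(len(p),z)]
def fit(c,uv,z,L,W,x0,st=None,leg=16):
    # uv: 6 corners in outline order at height z
    from scipy.optimize import least_squares
    f=lambda v:(w2pix(c,place(outline(L,W,leg),z,*v),st)-np.array(uv)).ravel()
    r=least_squares(f,x0); return r.x, np.abs(r.fun).max()
E
python3 - <<'E'
import cv2,numpy as np
im=cv2.imread('pics/top0.png')
def crop(x,y,w,h,k): return cv2.resize(im[y:y+h,x:x+w],None,fx=k,fy=k,interpolation=cv2.INTER_CUBIC)
A=np.vstack([np.hstack([crop(270,180,80,60+20,5),crop(395,225,80,80,5)]),])
B=np.hstack([crop(165,110,80,80,5),crop(130,205,80,80,5)])
cv2.imwrite('pics/c1.png',A);cv2.imwrite('pics/c2.png',B)
cv2.imwrite('pics/c3.png',crop(370,120,40,40,10))
E
```

```text
(no output)
```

View pics/c1.png

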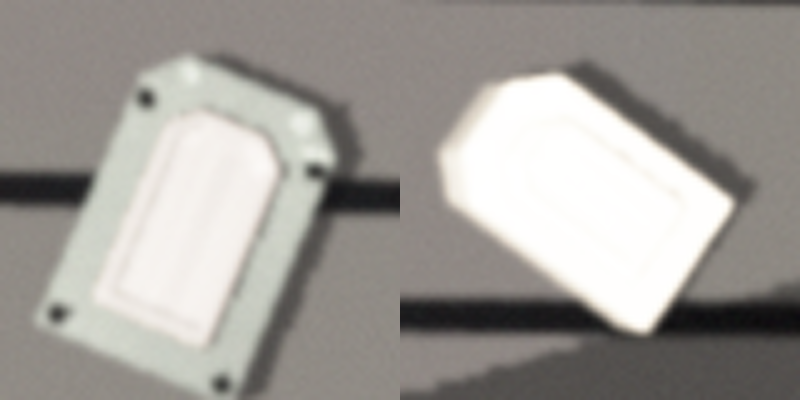

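View pics/c2.png

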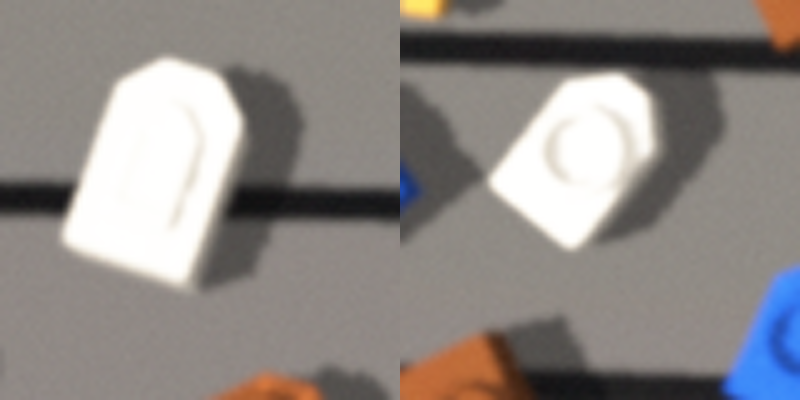

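View pics/c3.png

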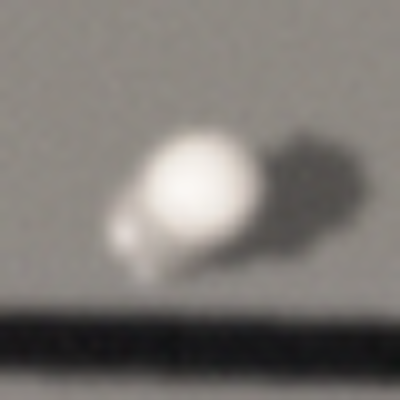

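```bash
python3 - <<'E'
from plant import env
from h import *
c=env.capture('top')
def go(n,off,p,z,L,W,x0):
    uv=np.array(p)/5.+off-0.4
    v,e=fit(c,uv,z,L,W,x0); print(n,v.round(1),e.round(2),'reach',np.hypot(*v[:2]).round(), pix2w(c,uv.mean(0),z)[0].round())
go('base',[270,180],[(240,400),(335,168),(322,108),(190,55),(140,80),(38,320)],18,134,92,[390,0,-20])
go('large',[395,225],[(335,203),(162,75),(98,85),(50,155),(65,205),(242,330)],30,110,68,[310,-260,50])
go('med',[165,110],[(192,288),(243,125),(220,75),(168,57),(120,82),(65,238)],30,90,56,[550,200,-20])
go('small',[130,205],[(172,250),(255,155),(250,95),(217,75),(172,80),(90,182)],30,70,46,[350,300,-40])
for n,uv,z in [('button',(389.8,138.5),40),('nut',(239,238),8),('gauge',(136,185),34),('oiler',(313,128),80),('clamp',(361,244),12),('blue1',(115,239),30),('blue2',(211,272),30),('br1',(215,198),30),('br2',(145,290),30)]:
    print(n,pix2w(c,[uv],z)[0].round())
E
```

```text
base [445.  -23.  -21.8] 2.11 reach 446.0 [460. -29.  18.]
large [ 365.5 -288.6   55.5] 1.66 reach 466.0 [ 373. -278.   30.]
med [619.2 226.7 -16.9] 1.79 reach 659.0 [628. 224.  30.]
small [414.8 285.  -37.3] 1.04 reach 503.0 [420. 281.  30.]
button [ 635. -196.   40.]
nut [412. 129.   8.]
gauge [521. 356.  34.]
oiler [642. -24.  80.]
clamp [ 404. -139.   12.]
blue1 [403. 398.  30.]
blue2 [338. 185.  30.]
br1 [497. 182.  30.]
br2 [295. 327.  30.]
```

```bash
cat >> h.py <<'E'
def delta(st,pos,yaw=None,turn_dir=None):
    "shift in tool axes (m), turn rad"
    R=rot(st['eef_rot']); d=R.T@(np.array(pos,float)-st['tcp_pos'])
    t=0
    if yaw is not None:
        dy=(yaw-st['eef_rot'][2]+180)%360-180
        if turn_dir=='+' and dy<0: dy+=360
        if turn_dir=='-' and dy>0: dy-=360
        t=-dy
    print('tcp',st['tcp_pos'].round(1),st['eef_rot'].round(2),'t',round(st['time_s'],2),'gap',round(st['finger_gap'],1),'F',st['ft_force'].round(1),'q6',st['joint_positions'][5].round(1))
    print('shift m',(d/1000).round(4),'turn rad',round(np.radians(t),4),'deg',round(t,1))
E
python3 - <<'E'
from plant import env
from h import *
delta(env.read_state(),[365,-288,330],145.5,'+')
E
```

```text
tcp [ 218.2 -585.4  404. ] [-1.7999e+02  8.0000e-02 -6.9560e+01] t 0.2 gap 85.6 F [ 0.2 -0.6  0.2] q6 84.1
shift m [-0.2273 -0.2414  0.0743] turn rad -3.7534 deg -215.1
```

Request:
servo_tool --commands '[[[-0.023,-0.024,0.007,-0.145],[-0.046,-0.048,0.014,-0.29],[-0.069,-0.072,0.021,-0.435],[-0.092,-0.096,0.028,-0.58],[-0.115,-0.12,0.035,-0.725],[-0.138,-0.144,0.042,-0.87],[-0.161,-0.168,0.05,-1.015],[-0.184,-0.192,0.058,-1.16],[-0.207,-0.216,0.066,-1.305],[-0.227,-0.241,0.074,-1.45]]]' --claw -1

```text
time_s: 1.2
tcp_pos: [364.9, -287.2, 330.3]
eef_rot: [-180.0, 0.0, 13.9]
ft_force: [0.7, -0.0, -0.1]
finger_gap: 85.1
```

Request:
servo_tool --commands '[[[0,0,0,-0.145],[0,0,0,-0.29],[0,0,0,-0.435],[0,0,0,-0.58],[0,0,0,-0.725],[0,0,0,-0.87],[0,0,0,-1.015],[0,0,0,-1.16],[0,0,0,-1.305],[0,0,0,-1.45]]]'

```text
time_s: 2.2
tcp_pos: [364.7, -288.7, 330.6]
eef_rot: [-180.0, -0.0, 96.9]
ft_force: [0.8, 0.4, -0.1]
finger_gap: 85.4
```

Request:
servo_tool --commands '[[[0,0,0,-0.145],[0,0,0,-0.29],[0,0,0,-0.435],[0,0,0,-0.58],[0,0,0,-0.725],[0,0,0,-0.853],[0,0,0,-0.853],[0,0,0,-0.853],[0,0,0,-0.853],[0,0,0,-0.853]]]'

```text
time_s: 3.2
tcp_pos: [364.8, -288.7, 330.7]
eef_rot: [-180.0, -0.0, 145.4]
ft_force: [0.3, -0.4, 0.5]
finger_gap: 85.4
```

```bash
cat > look.py <<'E'
import sys,pickle
from plant import env
from h import *
def look(name,cam='wrist'):
    st=env.read_state(); c=env.capture(cam); cv2.imwrite(f'pics/{name}.png',c['pixels'])
    pickle.dump((st,c),open(f'pics/{name}.pkl','wb'))
    print(st['tcp_pos'].round(1),st['eef_rot'].round(2),'t',round(st['time_s'],2),'gap',round(st['finger_gap'],1),'F',st['ft_force'].round(1),'q6',st['joint_positions'][5].round(1))
if __name__=='__main__': look(*sys.argv[1:])
E
python3 look.py w1
```

```text
[ 364.8 -288.7  330.7] [-180.     -0.    145.41] t 3.2 gap 85.4 F [ 0.3 -0.4  0.5] q6 -101.7
```

View pics/w1.png

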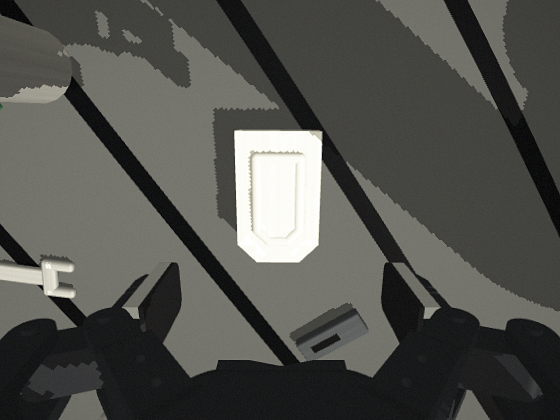

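```bash
cat > crop.py <<'E'
import sys,cv2
n,x,y,w,h,k=sys.argv[1],*map(int,sys.argv[2:7])
im=cv2.imread(f'pics/{n}.png')[y:y+h,x:x+w]
g=(im.astype(float)/255)**1.0
cv2.imwrite(f'pics/{n}_c{x}_{y}.png',cv2.resize(im,None,fx=k,fy=k,interpolation=cv2.INTER_CUBIC))
E
python3 crop.py w1 220 115 120 160 4; python3 -c "
import cv2,numpy as np
im=cv2.imread('pics/w1_c220_115.png').astype(float)
im=np.clip((im-150)*255/105,0,255);cv2.imwrite('pics/w1b.png',im)"
```

```text
[ WARN:0@0.068] global loadsave.cpp:1063 imwrite_ Unsupported depth image for selected encoder is fallbacked to CV_8U.
```

View pics/w1b.png

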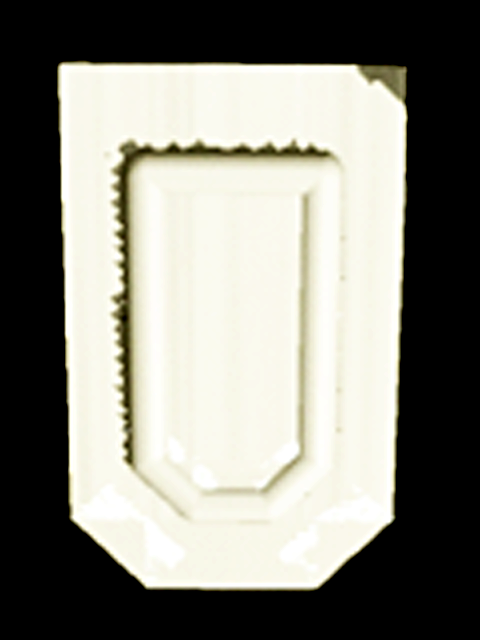

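```bash
cat > fitc.py <<'E'
import pickle
from h import *
def fc(name,off,k,p,z,L,W,x0):
    st,c=pickle.load(open(f'pics/{name}.pkl','rb'))
    uv=(np.array(p)+.5)/k+off-.5
    v,e=fit(c,uv,z,L,W,x0,st); print(name,v.round(2),'maxerr px',e.round(2)); return st,c,v
E
python3 - <<'E'
from fitc import *
fc('w1',[220,115],4,[(59,64),(72,518),(148,587),(318,587),(393,517),(405,66)],30,110,68,[365,-288,55])
E
```

```text
w1 [ 366.68 -292.69   55.32] maxerr px 0.57
```

```bash
python3 - <<'E'
from plant import env
from h import *
print(env.tcp_to_grasp)
delta(env.read_state(),[366.7,-292.7,171],145.3)
E
```

```text
154.70000000000002
tcp [ 364.8 -288.7  330.7] [-180.     -0.    145.43] t 3.25 gap 85.0 F [0.2 0.1 0.3] q6 -101.8
shift m [-0.0038 -0.0022  0.1597] turn rad 0.0022 deg 0.1
```

Request:
servo_tool --commands '[[[-0.0019,-0.0011,0.016,0.001],[-0.0038,-0.0022,0.045,0.002],[-0.0038,-0.0022,0.075,0.002],[-0.0038,-0.0022,0.1,0.002],[-0.0038,-0.0022,0.12,0.002],[-0.0038,-0.0022,0.135,0.002],[-0.0038,-0.0022,0.148,0.002],[-0.0038,-0.0022,0.156,0.002],[-0.0038,-0.0022,0.1597,0.002],[-0.0038,-0.0022,0.1597,0.002]]]'

```text
time_s: 4.25
tcp_pos: [366.7, -292.7, 170.8]
eef_rot: [180.0, -0.0, 145.3]
ft_force: [-0.5, -0.3, -0.3]
finger_gap: 85.6
```

Request:
servo_tool --commands '[[[0,0,0,0],[0,0,0,0],[0,0,0,0],[0,0,0,0],[0,0,0,0],[0,0,0,0],[0,0,0,0],[0,0,0,0],[0,0,0,0],[0,0,0,0]]]' --claw 1 --newtons 70

```text
time_s: 5.25
tcp_pos: [367.0, -293.0, 172.0]
eef_rot: [-180.0, 0.1, 145.4]
ft_force: [-0.7, -0.2, 6.4]
finger_gap: 67.0
```

```bash
python3 look.py w2
```

```text
[ 367. -293.  172.] [-1.7998e+02  6.0000e-02  1.4535e+02] t 5.25 gap 67.0 F [-0.7 -0.2  6.4] q6 -101.9
```

View pics/w2.png

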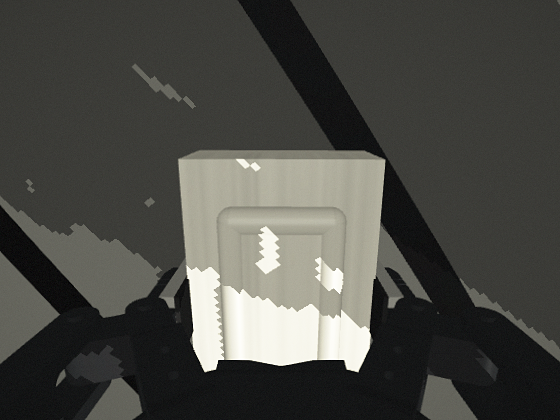

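```bash
python3 - <<'E'
from plant import env
from h import *
delta(env.read_state(),[389,-162,370],68.2)
E
```

```text
tcp [ 367. -293.  172.] [-1.7998e+02  6.0000e-02  1.4535e+02] t 5.3 gap 66.4 F [-0.7  0.7  6.3] q6 -101.9
shift m [ 0.0561  0.1202 -0.1981] turn rad 1.3466 deg 77.2
```

Request:
servo_tool --commands '[[[0,0,-0.01,0],[0,0,-0.025,0],[0,0,-0.045,0],[0,0,-0.07,0],[0,0,-0.1,0],[0,0,-0.13,0],[0,0,-0.16,0],[0,0,-0.18,0],[0,0,-0.194,0],[0,0,-0.198,0]]]'

```text
time_s: 6.3
tcp_pos: [366.9, -292.9, 370.9]
eef_rot: [-180.0, 0.2, 145.4]
ft_force: [0.7, -0.8, -3.7]
finger_gap: 66.4
```

Request:
servo_tool --commands '[[[0.002,0.005,0,0.06],[0.008,0.018,0,0.19],[0.016,0.034,0,0.34],[0.024,0.05,0,0.49],[0.032,0.067,0,0.64],[0.04,0.084,0,0.79],[0.046,0.1,0,0.94],[0.052,0.112,0,1.09],[0.056,0.12,0,1.23],[0.056,0.12,0,1.346]]]'

```text
time_s: 7.3
tcp_pos: [388.1, -160.7, 367.7]
eef_rot: [-179.8, -0.1, 68.0]
ft_force: [-0.7, 0.1, -3.8]
finger_gap: 67.1
```

```bash
python3 look.py w3
```

```text
[ 388.1 -160.7  367.7] [-1.7984e+02 -6.0000e-02  6.8040e+01] t 7.3 gap 67.1 F [-0.7  0.1 -3.8] q6 -9.4
```

View pics/w3.png

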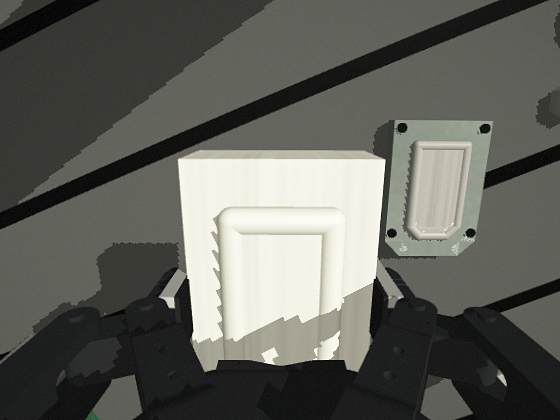

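```bash
python3 crop.py w3 375 110 120 160 4;python3 crop.py w3 165 140 240 120 3
```

```text
(no output)
```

View pics/w3_c375_110.png

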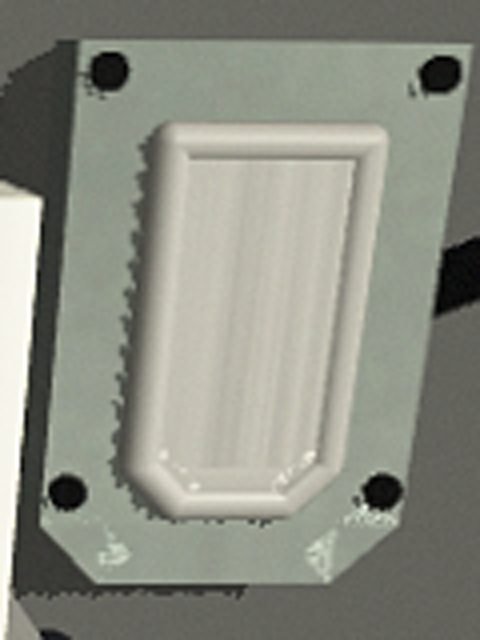

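View pics/w3_c165_140.png

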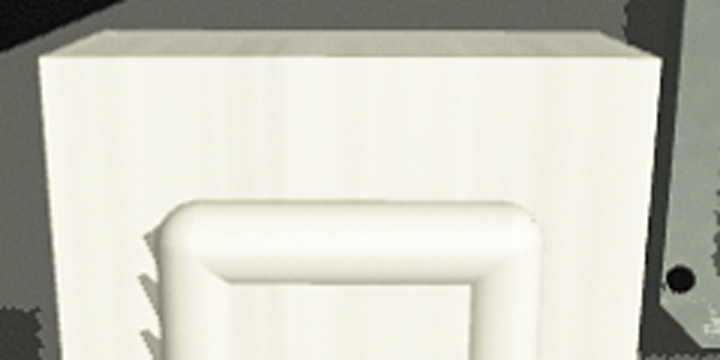

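```bash
python3 - <<'E'
from fitc import *
st,c,v=fc('w3',[375,110],4,[(79,40),(42,522),(97,583),(331,583),(397,522),(474,45)],18,134,92,[445,-23,-22])
# held in tool frame
K,D=KD(c);H=np.array(c['hand_eye'])
uv=(np.array([(40,57),(660,57)])+.5)/3+[165,140]-.5
n=cv2.undistortPoints(uv.reshape(-1,1,2),K,D).reshape(-1,2)
d=np.c_[n[:,0],-n[:,1],-np.ones(2)]@H[:3,:3].T
for zt in np.arange(130,156,3.):
    P=H[:3,3]+d*((zt-H[2,3])/d[:,2])[:,None]; print(zt,P.round(1).tolist(),(P[1]-P[0])[0].round(1))
E
```

```text
w3 [446.05 -22.75 -21.97] maxerr px 0.67
130.0 [[-30.8, -54.8, 130.0], [29.5, -54.7, 130.0]] 60.3
133.0 [[-31.7, -54.4, 133.0], [30.4, -54.4, 133.0]] 62.1
136.0 [[-32.7, -54.0, 136.0], [31.3, -54.0, 136.0]] 64.0
139.0 [[-33.6, -53.7, 139.0], [32.2, -53.6, 139.0]] 65.8
142.0 [[-34.5, -53.3, 142.0], [33.1, -53.3, 142.0]] 67.6
145.0 [[-35.4, -52.9, 145.0], [34.1, -52.9, 145.0]] 69.4
148.0 [[-36.3, -52.6, 148.0], [35.0, -52.5, 148.0]] 71.3
151.0 [[-37.2, -52.2, 151.0], [35.9, -52.2, 151.0]] 73.1
154.0 [[-38.1, -51.9, 154.0], [36.8, -51.8, 154.0]] 74.9
```

```bash
python3 - <<'E'
from plant import env
from h import *
delta(env.read_state(),[446.3,-22.1,216],68.0)
E
```

```text
tcp [ 388.2 -161.1  367.8] [-1.7986e+02 -3.0000e-02  6.7860e+01] t 7.35 gap 66.6 F [-0.5  1.  -5.4] q6 -9.2
shift m [0.1506 0.0018 0.1519] turn rad -0.0025 deg -0.1
```

Request:
servo_tool --commands '[[[0.005,0,0,0],[0.02,0,0,0],[0.04,0.001,0.01,-0.0025],[0.065,0.0018,0.03,-0.0025],[0.09,0.0018,0.055,-0.0025],[0.115,0.0018,0.08,-0.0025],[0.135,0.0018,0.105,-0.0025],[0.146,0.0018,0.13,-0.0025],[0.1506,0.0018,0.147,-0.0025],[0.1506,0.0018,0.1519,-0.0025]]]'

```text
time_s: 8.35
tcp_pos: [445.1, -22.0, 214.9]
eef_rot: [-179.7, 0.0, 68.6]
ft_force: [-0.1, 0.6, -2.9]
finger_gap: 66.9
```

Request:
servo_tool --commands '[[[0,0,0,0],[0,0,0,0],[0,0,0,0],[0,0,0,0],[0,0,0,0],[0,0,0,0],[0,0,0,0],[0,0,0,0],[0,0,0,0],[0,0,0,0]]]'

```text
time_s: 9.35
tcp_pos: [446.3, -23.0, 217.1]
eef_rot: [-180.0, 0.0, 68.4]
ft_force: [-0.2, 0.3, -4.0]
finger_gap: 66.6
```

```bash
python3 look.py w4;  python3 look.py s4 scene; python3 crop.py s4 190 150 120 120 5; python3 - <<'E'
from plant import env
from h import *
delta(env.read_state(),[446.3,-22.1,190],68.0)
E
```

```text
[446.3 -23.  217.1] [-179.99    0.     68.38] t 9.35 gap 66.6 F [-0.2  0.3 -4. ] q6 10.4
[446.3 -22.9 217.1] [-179.99    0.     68.38] t 9.4 gap 66.8 F [ 0.1  0.3 -3.5] q6 10.4
tcp [446.3 -22.9 217.1] [-179.99   -0.     68.38] t 9.45 gap 66.8 F [-0.7  0.5 -3.7] q6 10.4
shift m [ 0.0008 -0.0003  0.0271] turn rad 0.0067 deg 0.4
```

View pics/w4.png

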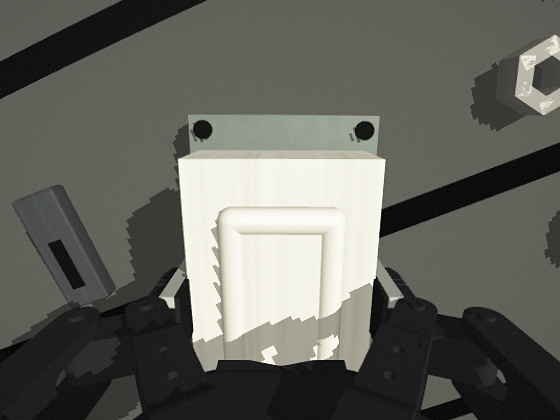

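View pics/s4_c190_150.png

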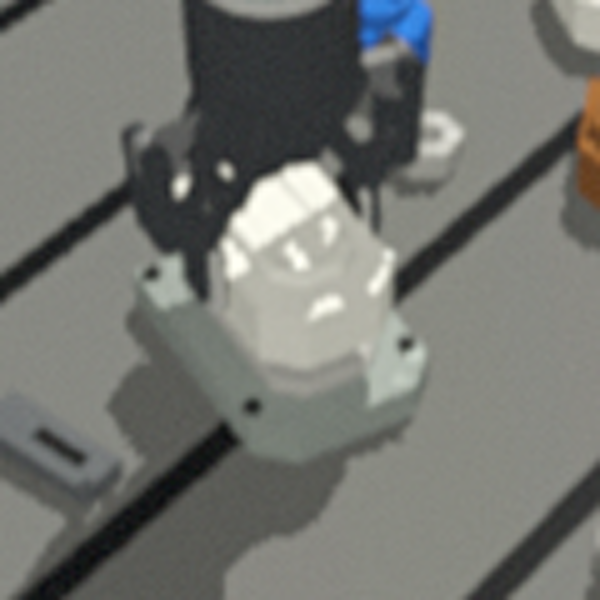

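```bash
python3 - <<'E'
from fitc import *
st,c=pickle.load(open('pics/w4.pkl','rb'))
P=pix2w(c,[(188,115),(380,116)],18,st); print(P.round(1),np.linalg.norm(P[1]-P[0]))
T=(P-st['tcp_pos'])@rot(st['eef_rot']); print(T.round(2), np.degrees(np.arctan2(T[1,1]-T[0,1],T[1,0]-T[0,0])))
E
```

```text
[[367.1 -40.4  18. ]
 [401.5  45.1  18. ]] 92.11823346169798
[[-45.36 -67.26 199.1 ]
 [ 46.76 -66.76 199.09]] 0.31066913004876906
```

Request:
servo_tool --commands '[[[0.0005,0,0.003,0.003],[0.001,0,0.007,0.006],[0.001,0,0.011,0.006],[0.001,0,0.014,0.006],[0.001,0,0.017,0.006],[0.001,0,0.019,0.006],[0.001,0,0.021,0.006],[0.001,0,0.022,0.006],[0.001,0,0.023,0.006],[0.001,0,0.024,0.006]]]'

```text
time_s: 10.45
tcp_pos: [446.8, -22.1, 193.2]
eef_rot: [180.0, -0.0, 68.0]
ft_force: [0.3, 0.8, -4.5]
finger_gap: 67.0
```

Request:
servo_tool --commands '[[[0,0,0.0005,0],[0,0,0.001,0],[0,0,0.0015,0],[0,0,0.002,0],[0,0,0.0025,0],[0,0,0.003,0],[0,0,0.003,0],[0,0,0.003,0],[0,0,0.003,0],[0,0,0.003,0]]]'

```text
time_s: 11.45
tcp_pos: [446.6, -22.0, 190.0]
eef_rot: [-180.0, -0.0, 68.0]
ft_force: [-1.4, 0.1, -3.0]
finger_gap: 66.6
```

Request:
servo_tool --commands '[[[0,0,0.0005,0],[0,0,0.001,0],[0,0,0.0013,0],[0,0,0.0013,0],[0,0,0.0013,0],[0,0,0.0013,0],[0,0,0.0013,0],[0,0,0.0013,0],[0,0,0.0013,0],[0,0,0.0013,0]]]'

```text
time_s: 12.45
tcp_pos: [446.6, -22.0, 190.0]
eef_rot: [-180.0, 0.0, 68.0]
ft_force: [-6.4, 0.8, 9.7]
finger_gap: 66.7
```

```bash
python3 look.py s5 scene; python3 crop.py s5 190 150 120 120 5
```

```text
[446.6 -22.  190. ] [-179.97    0.     68.04] t 12.45 gap 66.7 F [-6.4  0.8  9.7] q6 10.8
```

View pics/s5_c190_150.png

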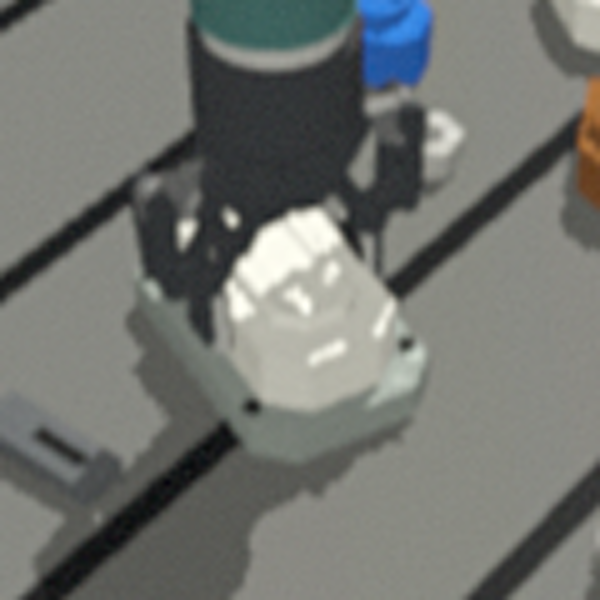

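Request:
servo_tool --commands '[[[0,0,0,0],[0,0,0,0],[0,0,0,0],[0,0,0,0],[0,0,0,0],[0,0,0,0],[0,0,0,0],[0,0,0,0],[0,0,0,0],[0,0,0,0]]]' --claw -1

```text
time_s: 13.5
tcp_pos: [446.7, -22.0, 188.8]
eef_rot: [180.0, 0.0, 68.0]
ft_force: [0.3, 1.0, -0.3]
finger_gap: 85.6
```

Request:
servo_tool --commands '[[[0,0,-0.01,0],[0,0,-0.025,0],[0,0,-0.045,0],[0,0,-0.07,0],[0,0,-0.1,0],[0,0,-0.13,0],[0,0,-0.15,0],[0,0,-0.16,0],[0,0,-0.165,0],[0,0,-0.165,0]]]'

```text
time_s: 14.5
tcp_pos: [446.7, -22.0, 354.0]
eef_rot: [180.0, -0.0, 68.0]
ft_force: [0.5, 0.4, 0.2]
finger_gap: 85.9
```

```bash
python3 look.py w5; python3 crop.py w5 210 90 160 160 4
```

```text
[446.7 -22.  354. ] [179.98  -0.    68.04] t 14.5 gap 85.9 F [0.5 0.4 0.2] q6 10.8
```

View pics/w5.png

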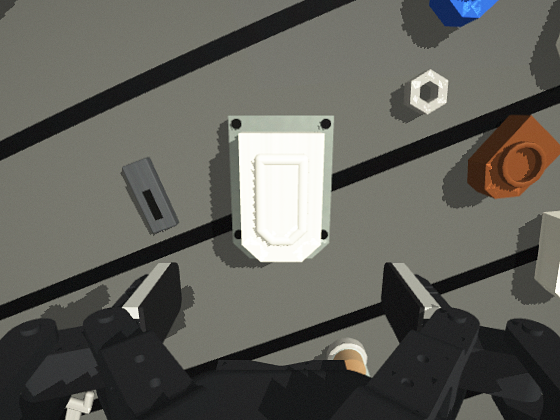

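View pics/w5_c210_90.png

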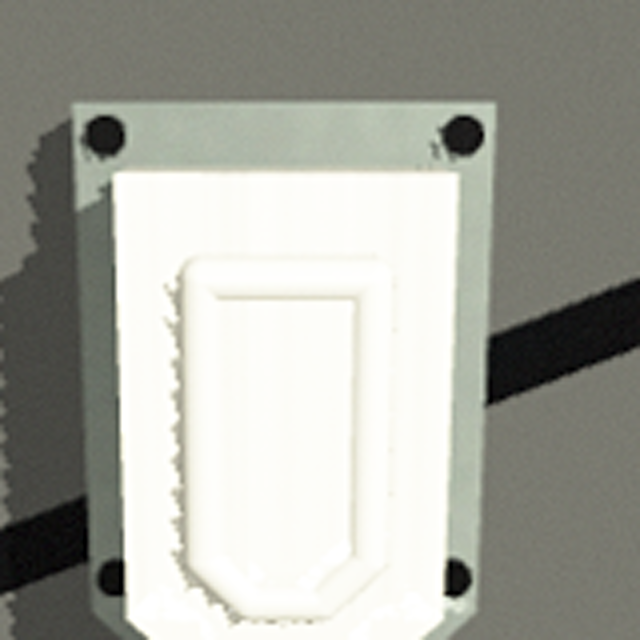

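```bash
python3 crop.py w5 220 220 120 60 6
```

```text
(no output)
```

View pics/w5_c220_220.png

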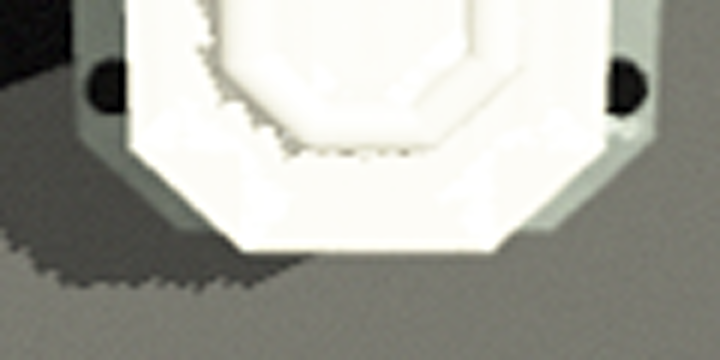

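```bash
python3 - <<'E'
from fitc import *
A=lambda u,v:((u+.5)/4+209.5,(v+.5)/4+89.5)
B=lambda u,v:((u+.5)/6+219.5,(v+.5)/6+219.5)
st,c=pickle.load(open('pics/w5.pkl','rb'))
b=fit(c,[A(73,102),B(80,135),B(182,230),B(550,230),B(655,135),A(496,102)],18,134,92,[446,-22,-22],st)
l=fit(c,[A(112,171),B(129,148),B(242,250),B(494,250),B(605,147),A(460,175)],48,110,68,[446,-22,-22],st)
print(b,l)
R=rot([0,0,l[0][2]]).T
print('large in base frame',R[:2,:2]@(l[0]-b[0])[:2])
# top photo later
E
```

```text
(array([445.95031197, -22.80646854, -22.01581507]), np.float64(0.3644382618295481)) (array([447.86253114, -23.34253576, -22.16112277]), np.float64(0.6502408127745412))
large in base frame [1.97316856 0.22484671]
```

```bash
python3 - <<'E'
from plant import env
from h import *
delta(env.read_state(),[619,227,340],73)
E
```

```text
tcp [446.4 -22.  353.2] [-1.7993e+02  1.0000e-02  6.8040e+01] t 14.55 gap 85.4 F [-0.4  0.1 -0.3] q6 10.8
shift m [0.2955 0.067  0.0131] turn rad -0.0866 deg -5.0
```

Request:
servo_tool --commands '[[[0.02,0.004,0,-0.08],[0.055,0.012,0,-0.0866],[0.1,0.022,0,-0.0866],[0.145,0.032,0,-0.0866],[0.19,0.042,0,-0.0866],[0.23,0.052,0.005,-0.0866],[0.265,0.06,0.01,-0.0866],[0.285,0.065,0.013,-0.0866],[0.2955,0.067,0.013,-0.0866],[0.2955,0.067,0.013,-0.0866]]]'

```text
time_s: 15.55
tcp_pos: [619.4, 227.7, 339.1]
eef_rot: [-179.9, 0.1, 73.1]
ft_force: [-0.5, 0.2, -0.3]
finger_gap: 85.3
```

```bash
python3 look.py w6; python3 crop.py w6 220 110 120 150 5
```

```text
[619.4 227.7 339.1] [-1.7987e+02  8.0000e-02  7.3070e+01] t 15.55 gap 85.3 F [-0.5  0.2 -0.3] q6 31.5
```

View pics/w6.png

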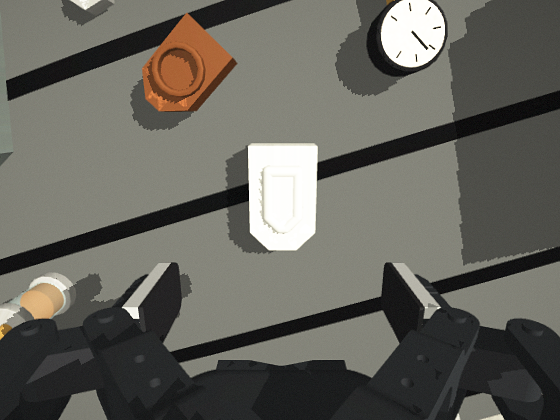

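View pics/w6_c220_110.png

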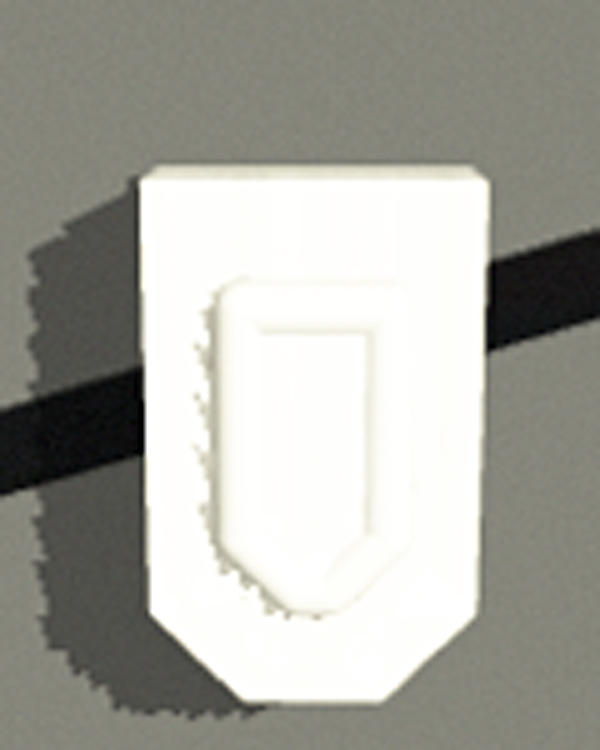

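```bash
python3 - <<'E'
from fitc import *
from plant import env
st,c,v=fc('w6',[220,110],5,[(140,180),(150,612),(245,702),(382,702),(475,612),(489,180)],30,90,56,[619,227,-17])
delta(env.read_state(),[v[0],v[1],172],v[2]+90)
E
```

```text
w6 [620.27 227.18 -17.03] maxerr px 0.49
tcp [618.9 226.8 339.6] [-1.7988e+02  1.0000e-01  7.3020e+01] t 15.6 gap 85.4 F [0.5 0.3 0.7] q6 31.5
shift m [0.001  0.0015 0.1676] turn rad 0.0009 deg 0.0
```

Request:
servo_tool --commands '[[[0.0005,0.0012,0.016,0],[0.0006,0.0012,0.045,0],[0.0006,0.0012,0.075,0],[0.0006,0.0012,0.103,0],[0.0006,0.0012,0.125,0],[0.0006,0.0012,0.142,0],[0.0006,0.0012,0.155,0],[0.0006,0.0012,0.164,0],[0.0006,0.0012,0.168,0],[0.0006,0.0012,0.168,0]]]'

```text
time_s: 16.6
tcp_pos: [620.6, 226.9, 172.6]
eef_rot: [-180.0, 0.0, 73.0]
ft_force: [0.7, -0.0, 0.6]
finger_gap: 85.4
```

Request:
servo_tool --commands '[[[0,0,0,0],[0,0,0,0],[0,0,0,0],[0,0,0,0],[0,0,0,0],[0,0,0,0],[0,0,0,0],[0,0,0,0],[0,0,0,0],[0,0,0,0]]]' --claw 1

```text
time_s: 17.6
tcp_pos: [621.6, 227.5, 174.2]
eef_rot: [179.9, -0.1, 73.0]
ft_force: [1.2, 1.2, 6.2]
finger_gap: 54.8
```

Request:
servo_tool --commands '[[[0,0,-0.01,0],[0,0,-0.025,0],[0,0,-0.045,0],[0,0,-0.07,0],[0,0,-0.1,0],[0,0,-0.13,0],[0,0,-0.16,0],[0,0,-0.18,0],[0,0,-0.194,0],[0,0,-0.198,0]]]'

```text
time_s: 18.6
tcp_pos: [621.0, 227.3, 373.2]
eef_rot: [179.8, -0.1, 73.0]
ft_force: [-0.6, 0.2, -1.8]
finger_gap: 55.1
```

```bash
python3 look.py w7; python3 - <<'E'
from plant import env
from h import *
delta(env.read_state(),[447.5,-22.8,300],67.9)
E
```

```text
[621.  227.3 373.2] [ 1.7985e+02 -9.0000e-02  7.3000e+01] t 18.6 gap 55.1 F [-0.6  0.2 -1.8] q6 31.5
tcp [620.8 227.2 372.4] [ 1.799e+02 -6.000e-02  7.300e+01] t 18.65 gap 54.8 F [ 0.5  0.2 -2.8] q6 31.5
shift m [-0.2898 -0.0928  0.0719] turn rad 0.0891 deg 5.1
```

View pics/w7.png

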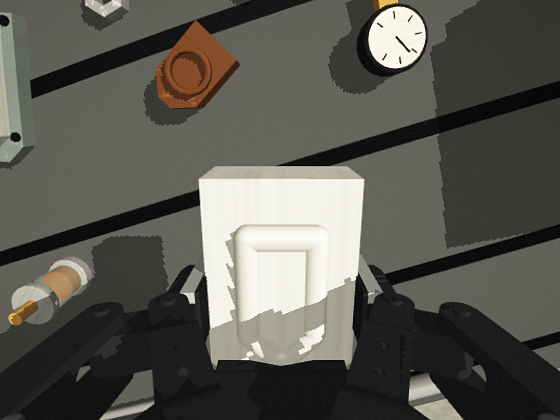

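```bash
python3 crop.py w7 190 160 190 60 4;  cat >> fitc.py <<'E'
def held(name,uv,width):
    st,c=pickle.load(open(f'pics/{name}.pkl','rb'))
    K,D=KD(c);H=np.array(c['hand_eye'])
    n=cv2.undistortPoints(np.array(uv,float).reshape(-1,1,2),K,D).reshape(-1,2)
    d=np.c_[n[:,0],-n[:,1],-np.ones(2)]@H[:3,:3].T
    for zt in np.arange(130,156,.1):
        P=H[:3,3]+d*((zt-H[2,3])/d[:,2])[:,None]
        if (P[1]-P[0])[0]>width: print(zt,P.round(1).tolist()); break
E

```

```text
(no output)
```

View pics/w7_c190_160.png

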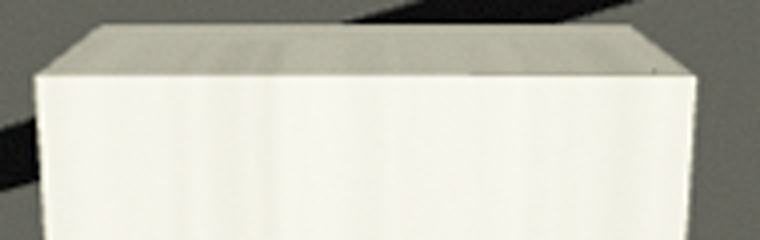

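```bash
python3 - <<'E'
from fitc import *
held('w7',[(190+36/4-.4,160+75/4-.4),(190+697/4-.4,160+75/4-.4)],56)
held('w3',[(165+40/3-.3,140+57/3-.3),(165+660/3-.3,140+57/3-.3)],68)
E
```

```text
144.49999999999918 [[-28.8, -46.4, 144.5], [27.2, -46.4, 144.5]]
142.69999999999928 [[-34.7, -53.2, 142.7], [33.4, -53.2, 142.7]]
```

```bash
python3 - <<'E'
from plant import env
from h import *
delta(env.read_state(),[449.5,-23.1,245],67.8)
E
```

```text
tcp [620.8 227.2 372.4] [ 1.799e+02 -6.000e-02  7.300e+01] t 18.65 gap 54.8 F [ 0.5  0.2 -2.8] q6 31.5
shift m [-0.2896 -0.0909  0.127 ] turn rad 0.0908 deg 5.2
```

Request:
servo_tool --commands '[[[-0.005,-0.002,0,0.03],[-0.02,-0.007,0,0.06],[-0.05,-0.016,0,0.0908],[-0.09,-0.028,0,0.0908],[-0.13,-0.041,0,0.0908],[-0.17,-0.053,0.01,0.0908],[-0.21,-0.066,0.02,0.0908],[-0.25,-0.078,0.035,0.0908],[-0.277,-0.087,0.05,0.0908],[-0.2896,-0.0909,0.06,0.0908]]]'

```text
time_s: 19.65
tcp_pos: [445.8, -24.4, 308.1]
eef_rot: [-179.7, 0.1, 67.6]
ft_force: [-0.6, 0.4, -1.9]
finger_gap: 54.7
```

Request:
servo_tool --commands '[[[0,0,0.01,0],[0,0,0.025,0],[0,0,0.045,0],[0,0,0.058,0],[0,0,0.066,0],[0,0,0.067,0],[0,0,0.067,0],[0,0,0.067,0],[0,0,0.067,0],[0,0,0.067,0]]]'

```text
time_s: 20.65
tcp_pos: [449.4, -23.2, 244.4]
eef_rot: [179.9, -0.0, 67.8]
ft_force: [0.5, -0.3, -1.6]
finger_gap: 55.0
```

```bash
python3 look.py w8; python3 crop.py w8 180 80 200 120 4; python3 - <<'E'
from plant import env
from h import *
delta(env.read_state(),[449.5,-23.1,225],67.8)
E
```

```text
[449.4 -23.2 244.4] [ 1.7993e+02 -2.0000e-02  6.7800e+01] t 20.65 gap 55.0 F [ 0.5 -0.3 -1.6] q6 11.0
tcp [449.4 -23.2 244.3] [ 1.7994e+02 -1.0000e-02  6.7790e+01] t 20.7 gap 54.9 F [-0.  -0.  -1.9] q6 11.0
shift m [0.0002 0.0001 0.0193] turn rad -0.0001 deg -0.0
```

View pics/w8_c180_80.png

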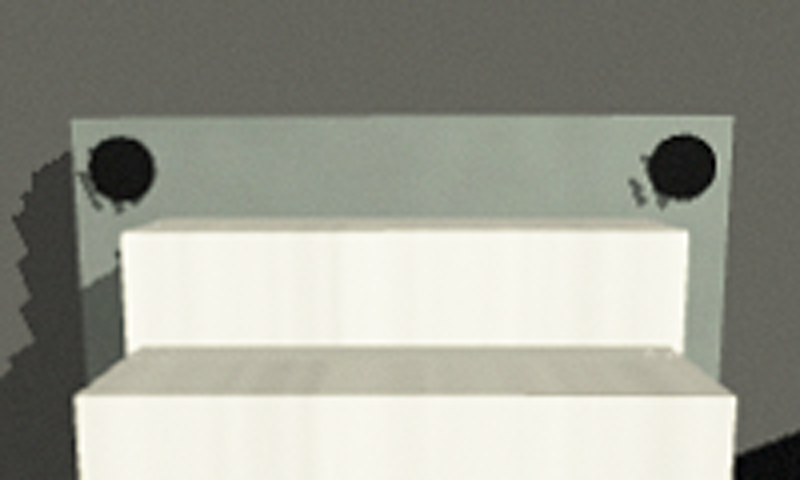

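```bash
python3 - <<'E'
from fitc import *
st,c=pickle.load(open('pics/w8.pkl','rb'))
f=lambda u,v:((u+.5)/4+179.5,(v+.5)/4+79.5)
P=pix2w(c,[f(121,231),f(688,231)],48,st)
T=(P-st['tcp_pos'])@rot(st['eef_rot']); print(T.round(2), np.linalg.norm(P[1]-P[0]))
held('w8',[f(75,394),f(737,395)],56)
E
```

```text
[[-34.81 -56.82 196.33]
 [ 33.05 -56.78 196.35]] 67.85402859115966
144.2999999999992 [[-28.7, -46.4, 144.3], [27.3, -46.3, 144.3]]
```

Request:
servo_tool --commands '[[[0,0,0.003,0],[0,0,0.006,0],[0,0,0.009,0],[0,0,0.011,0],[0,0,0.013,0],[0,0,0.015,0],[0,0,0.017,0],[0,0,0.019,0],[0,0,0.02,0],[0,0,0.0205,0]]]'

```text
time_s: 21.7
tcp_pos: [449.1, -23.2, 223.2]
eef_rot: [-180.0, 0.0, 67.8]
ft_force: [-0.3, -0.6, -1.5]
finger_gap: 54.6
```

Request:
servo_tool --commands '[[[0,0,0.0005,0],[0,0,0.001,0],[0,0,0.0015,0],[0,0,0.002,0],[0,0,0.0025,0],[0,0,0.0025,0],[0,0,0.0025,0],[0,0,0.0025,0],[0,0,0.0025,0],[0,0,0.0025,0]]]'

```text
time_s: 22.7
tcp_pos: [449.2, -23.2, 222.2]
eef_rot: [180.0, -0.0, 67.8]
ft_force: [-4.1, -0.4, 10.0]
finger_gap: 54.8
```

Contact at 222.2, which is exactly the expected home height. Release and look.

Request:
servo_tool --commands '[[[0,0,0,0],[0,0,0,0],[0,0,0,0],[0,0,0,0],[0,0,0,0],[0,0,0,0],[0,0,0,0],[0,0,0,0],[0,0,0,0],[0,0,0,0]]]' --claw -1

```text
time_s: 23.7
tcp_pos: [449.1, -23.2, 220.8]
eef_rot: [180.0, -0.0, 67.8]
ft_force: [0.6, 1.0, 0.4]
finger_gap: 85.0
```

Request:
servo_tool --commands '[[[0,0,-0.01,0],[0,0,-0.025,0],[0,0,-0.045,0],[0,0,-0.07,0],[0,0,-0.1,0],[0,0,-0.125,0],[0,0,-0.14,0],[0,0,-0.148,0],[0,0,-0.15,0],[0,0,-0.15,0]]]'

```text
time_s: 24.7
tcp_pos: [448.9, -23.1, 370.6]
eef_rot: [-180.0, 0.0, 67.8]
ft_force: [-0.2, -0.1, 0.8]
finger_gap: 85.3
```

```bash
python3 look.py w9; python3 crop.py w9 220 105 120 160 5; python3 - <<'E'
from plant import env
from h import *
delta(env.read_state(),[415,285,340],53)
E
```

```text
[448.9 -23.1 370.6] [-179.98    0.     67.8 ] t 24.7 gap 85.3 F [-0.2 -0.1  0.8] q6 11.0
tcp [448.7 -23.1 370.1] [-1.7992e+02  2.0000e-02  6.7800e+01] t 24.75 gap 85.1 F [-0.5  0.1 -0.8] q6 11.0
shift m [ 0.2725 -0.1476  0.0302] turn rad 0.2582 deg 14.8
```

View pics/w9_c220_105.png

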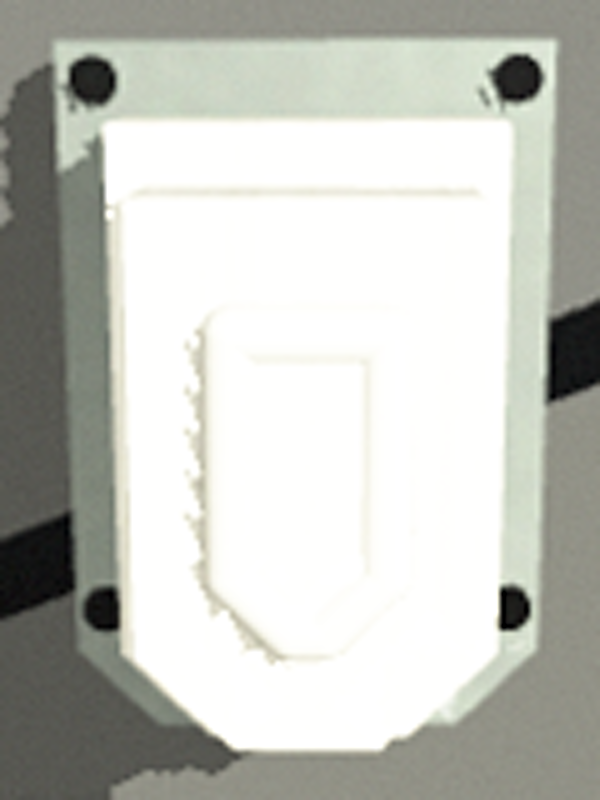

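```bash
python3 - <<'E'
import cv2,numpy as np
im=cv2.imread('pics/w9.png')[100:270,215:345].astype(float)
print(im.max(axis=(0,1)))
g=im[:,:,0]; g=np.clip((g-200)*255/55,0,255)
cv2.imwrite('pics/w9b.png',cv2.resize(g,None,fx=4.5,fy=4.5,interpolation=cv2.INTER_CUBIC).clip(0,255).astype(np.uint8))
E
```

```text
[255. 255. 255.]
```

View pics/w9b.png

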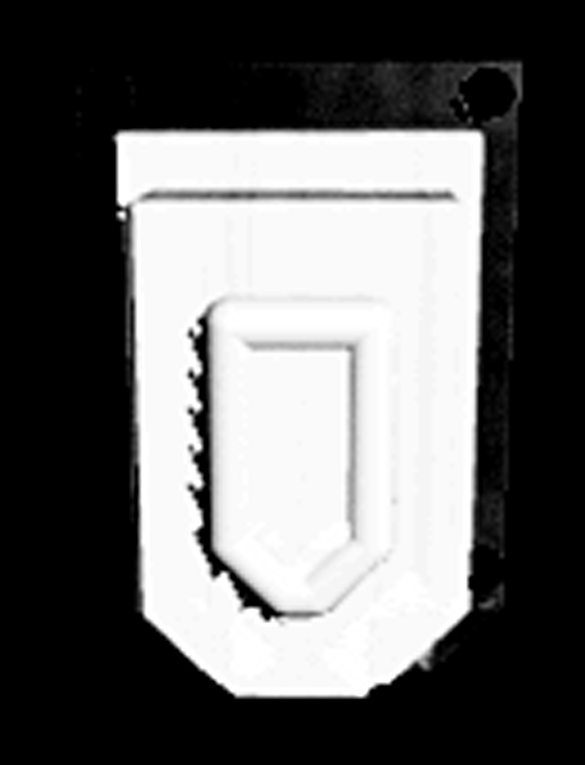

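```bash
python3 - <<'E'
from fitc import *
st,c,v=fc('w9',[215,100],4.5,[(131,202),(142,612),(237,696),(366,696),(468,612),(468,202)],78,90,56,[448,-22,-22])
from plant import env
T=(np.array([*v[:2],78])-st['tcp_pos'])@rot(st['eef_rot']);print(T)
E
```

```text
w9 [448.   -23.05 -21.92] maxerr px 2.53
[-2.42206624e-01 -7.83776032e-01  2.92649753e+02]
```

Request:
servo_tool --commands '[[[0.02,-0.01,0,0.13],[0.055,-0.028,0,0.2582],[0.095,-0.05,0,0.2582],[0.135,-0.072,0,0.2582],[0.175,-0.094,0,0.2582],[0.21,-0.114,0.01,0.2582],[0.245,-0.132,0.02,0.2582],[0.265,-0.143,0.03,0.2582],[0.2725,-0.1476,0.03,0.2582],[0.2725,-0.1476,0.03,0.2582]]]'

```text
time_s: 25.75
tcp_pos: [414.8, 285.4, 339.7]
eef_rot: [-179.9, 0.1, 53.1]
ft_force: [-0.8, -0.2, 0.3]
finger_gap: 85.5
```

```bash
python3 look.py w10; python3 crop.py w10 220 110 120 150 5
```

```text
[414.8 285.4 339.7] [-1.7995e+02  1.4000e-01  5.3110e+01] t 25.75 gap 85.5 F [-0.8 -0.2  0.3] q6 64.1
```

View pics/w10.png

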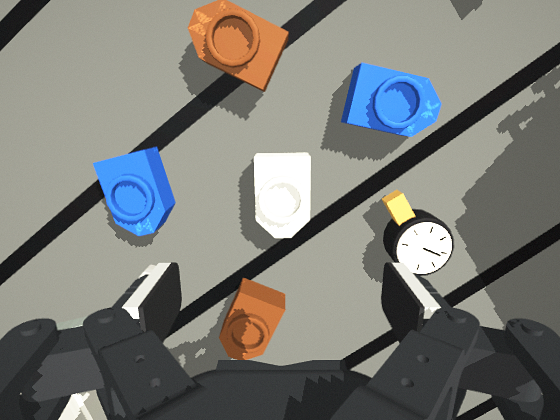

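View pics/w10_c220_110.png

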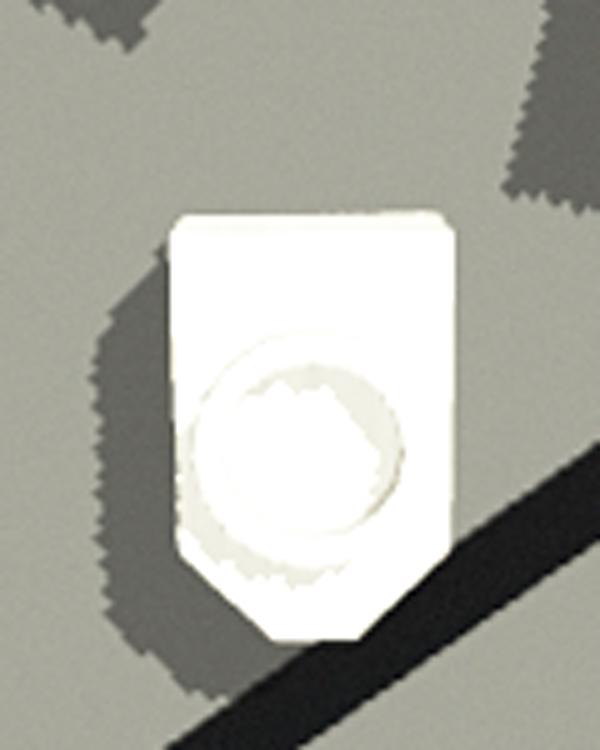

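```bash
python3 - <<'E'
from fitc import *
from plant import env
st,c,v=fc('w10',[220,110],5,[(168,233),(178,545),(273,641),(360,641),(452,545),(456,233)],30,70,46,[415,285,-37])
st=env.read_state();st['tcp_pos']=np.array([415,285,340.]);st['eef_rot']=np.array([180,0,53.])
delta(st,[v[0],v[1],172],v[2]+90)
print(env.read_state()['eef_rot'])
E
```

```text
w10 [414.97 285.24 -36.44] maxerr px 0.99
tcp [415. 285. 340.] [180.   0.  53.] t 25.8 gap 85.7 F [ 0.  -1.3  0.2] q6 64.0
shift m [ 0.0002 -0.0002  0.168 ] turn rad -0.0098 deg -0.6
[-1.79986806e+02  1.04260990e-01  5.30397454e+01]
```

Request:
servo_tool --commands '[[[0,0,0.016,-0.01],[0,0,0.045,-0.01],[0,0,0.075,-0.01],[0,0,0.103,-0.01],[0,0,0.125,-0.01],[0,0,0.142,-0.01],[0,0,0.154,-0.01],[0,0,0.162,-0.01],[0,0,0.166,-0.01],[0,0,0.166,-0.01]]]'

```text
time_s: 26.8
tcp_pos: [415.6, 284.7, 174.9]
eef_rot: [180.0, -0.0, 53.6]
ft_force: [0.8, 0.3, 0.3]
finger_gap: 85.2
```

Request:
servo_tool --commands '[[[0,0,0,0],[0,0,0,0],[0,0,0,0],[0,0,0,0],[0,0,0,0],[0,0,0,0],[0,0,0,0],[0,0,0,0],[0,0,0,0],[0,0,0,0]]]' --claw 1

```text
time_s: 27.8
tcp_pos: [416.0, 285.3, 175.8]
eef_rot: [179.9, -0.1, 53.6]
ft_force: [-0.9, -0.1, 6.7]
finger_gap: 44.9
```

Request:
servo_tool --commands '[[[0,0,-0.01,0],[0,0,-0.025,0],[0,0,-0.045,0],[0,0,-0.07,0],[0,0,-0.1,0],[0,0,-0.13,0],[0,0,-0.16,0],[0,0,-0.18,0],[0,0,-0.194,0],[0,0,-0.2,0]]]'

```text
time_s: 28.8
tcp_pos: [415.4, 284.9, 376.1]
eef_rot: [180.0, -0.1, 53.6]
ft_force: [0.0, 0.3, -1.6]
finger_gap: 44.7
```

```bash
python3 look.py w11; python3 crop.py w11 190 160 190 100 4
```

```text
[415.4 284.9 376.1] [ 1.7996e+02 -8.0000e-02  5.3580e+01] t 28.8 gap 44.7 F [ 0.   0.3 -1.6] q6 63.5
```

View pics/w11_c190_160.png

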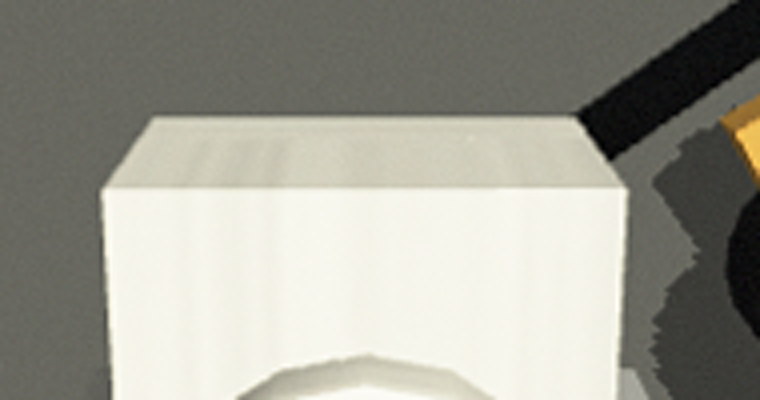

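```bash
python3 - <<'E'
from fitc import *
from plant import env
f=lambda u,v:((u+.5)/4+189.5,(v+.5)/4+159.5)
held('w11',[f(101,188),f(627,188)],46)
delta(env.read_state(),[448.7,-22.7,280],68)
E
```

```text
145.5999999999991 [[-23.7, -35.9, 145.6], [22.3, -35.9, 145.6]]
tcp [415.5 285.  376.2] [ 1.7996e+02 -9.0000e-02  5.3580e+01] t 28.85 gap 44.7 F [ 0.4  0.9 -1.3] q6 63.5
shift m [-0.228   0.2093  0.096 ] turn rad -0.2517 deg -14.4
```

Request:
servo_tool --commands '[[[-0.004,0.004,0,-0.08],[-0.015,0.014,0,-0.16],[-0.04,0.037,0,-0.2517],[-0.072,0.067,0,-0.2517],[-0.104,0.096,0,-0.2517],[-0.136,0.125,0,-0.2517],[-0.168,0.154,0,-0.2517],[-0.2,0.184,0.015,-0.2517],[-0.22,0.202,0.035,-0.2517],[-0.228,0.2097,0.055,-0.2517]]]'

```text
time_s: 29.85
tcp_pos: [448.4, -25.4, 318.1]
eef_rot: [-179.9, 0.1, 67.8]
ft_force: [-0.9, -0.4, -1.4]
finger_gap: 44.7
```

Request:
servo_tool --commands '[[[0,0,0.01,0],[0,0,0.025,0],[0,0,0.036,0],[0,0,0.043,0],[0,0,0.046,0],[0,0,0.046,0],[0,0,0.046,0],[0,0,0.046,0],[0,0,0.046,0],[0,0,0.046,0]]]'

```text
time_s: 30.85
tcp_pos: [448.9, -23.1, 274.2]
eef_rot: [180.0, -0.0, 68.0]
ft_force: [0.3, 0.7, -2.0]
finger_gap: 44.8
```

```bash
python3 look.py w12; python3 crop.py w12 180 80 200 140 4; python3 - <<'E'
from plant import env
from h import *
delta(env.read_state(),[449.1,-22.7,256],68)
E
```

```text
[448.9 -23.1 274.2] [ 1.7996e+02 -1.0000e-02  6.8000e+01] t 30.85 gap 44.8 F [ 0.3  0.7 -2. ] q6 10.8
tcp [448.9 -23.1 274.1] [ 1.7997e+02 -1.0000e-02  6.8000e+01] t 30.9 gap 44.8 F [-0.1 -0.  -1.3] q6 10.8
shift m [0.0005 0.     0.0181] turn rad -0.0001 deg -0.0
```

View pics/w12_c180_80.png

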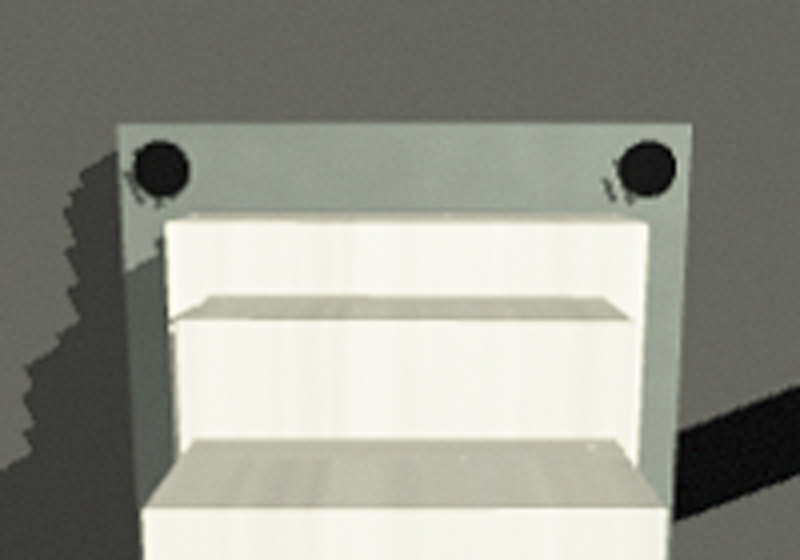

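```bash
python3 - <<'E'
from fitc import *
st,c=pickle.load(open('pics/w12.pkl','rb'))
f=lambda u,v:((u+.5)/4+179.5,(v+.5)/4+79.5)
for uv,z,L in [([f(170,320),f(635,320)],78,90),([f(165,222),f(649,222)],48,110)]:
    P=pix2w(c,uv,z,st); T=(P-st['tcp_pos'])@rot(st['eef_rot']); print(np.linalg.norm(P[1]-P[0]).round(2),T.mean(0).round(2)+[0,L/2,0])
held('w12',[f(141,506),f(667,506)],46)
E
```

```text
56.47 [ -1.13  -1.17 196.14]
68.21 [ -0.55  -1.22 226.13]
145.5999999999991 [[-23.9, -36.3, 145.6], [22.1, -36.3, 145.6]]
```

Request:
servo_tool --commands '[[[0,0,0.003,0],[0,0,0.006,0],[0,0,0.009,0],[0,0,0.011,0],[0,0,0.013,0],[0,0,0.015,0],[0,0,0.017,0],[0,0,0.018,0],[0,0,0.019,0],[0,0,0.0195,0]]]'

```text
time_s: 31.9
tcp_pos: [448.8, -23.1, 254.3]
eef_rot: [180.0, -0.0, 68.0]
ft_force: [-0.3, -0.3, -1.8]
finger_gap: 44.6
```

Request:
servo_tool --commands '[[[0,0,0.0005,0],[0,0,0.001,0],[0,0,0.0015,0],[0,0,0.002,0],[0,0,0.002,0],[0,0,0.002,0],[0,0,0.002,0],[0,0,0.002,0],[0,0,0.002,0],[0,0,0.002,0]]]'

```text
time_s: 32.9
tcp_pos: [448.8, -23.1, 253.7]
eef_rot: [180.0, -0.0, 68.0]
ft_force: [-4.4, 0.2, 9.5]
finger_gap: 44.9
```

Seated at 253.7, as predicted. Release, lift, look.

Request:
servo_tool --commands '[[[0,0,0,0],[0,0,0,0],[0,0,0,0],[0,0,0,0],[0,0,0,0],[0,0,0,0],[0,0,0,0],[0,0,0,0],[0,0,0,0],[0,0,0,0]]]' --claw -1

```text
time_s: 33.9
tcp_pos: [448.8, -23.1, 252.3]
eef_rot: [-180.0, 0.0, 68.0]
ft_force: [-0.4, 0.7, -0.9]
finger_gap: 85.5
```

Request:
servo_tool --commands '[[[0,0,-0.01,0],[0,0,-0.025,0],[0,0,-0.045,0],[0,0,-0.07,0],[0,0,-0.1,0],[0,0,-0.125,0],[0,0,-0.14,0],[0,0,-0.148,0],[0,0,-0.15,0],[0,0,-0.15,0]]]'

```text
time_s: 34.9
tcp_pos: [448.6, -23.0, 402.1]
eef_rot: [-180.0, 0.0, 68.0]
ft_force: [-0.4, -0.8, 0.3]
finger_gap: 85.4
```

```bash
python3 look.py w13; python3 look.py s13 scene; python3 crop.py s13 190 120 120 120 5; python3 - <<'E'
import cv2,numpy as np
im=cv2.imread('pics/w13.png')[100:270,215:345].astype(float)
g=im[:,:,0]; g=np.clip((g-200)*255/55,0,255)
cv2.imwrite('pics/w13b.png',cv2.resize(g,None,fx=4.5,fy=4.5,interpolation=cv2.INTER_CUBIC).clip(0,255).astype(np.uint8))
E
```

```text
[448.6 -23.  402.1] [-179.98    0.     68.  ] t 34.9 gap 85.4 F [-0.4 -0.8  0.3] q6 10.8
[448.4 -23.  401.6] [-1.7992e+02  2.0000e-02  6.8000e+01] t 34.95 gap 85.0 F [-0.5  0.6 -0.7] q6 10.8
```

View pics/w13b.png

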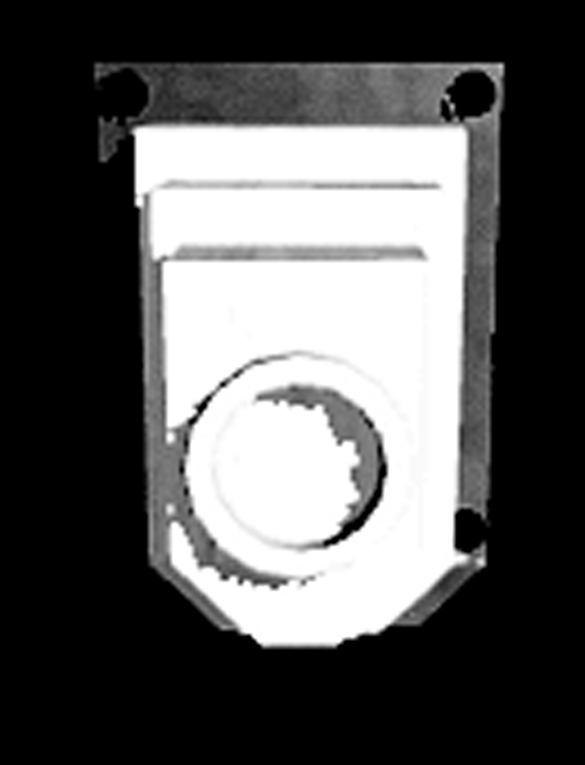

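View pics/s13_c190_120.png

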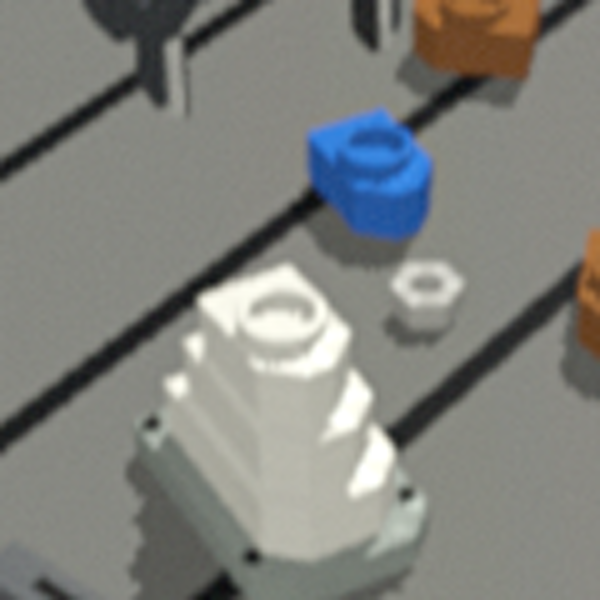

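```bash
python3 - <<'E'
from fitc import *
from plant import env
st,c=pickle.load(open('pics/w13.pkl','rb'))
print(pix2w(c,[(281.05,203.0)],116,st))
st,c,v=fc('w13',[215,100],4.5,[(163,262),(172,570),(263,646),(336,646),(428,570),(428,262)],108,70,46,[448,-22,-22])
delta(env.read_state(),[635,-196,340],68)
E
```

```text
[[446.99596217 -23.20625656 116.        ]]
w13 [448.45 -23.97 -21.57] maxerr px 1.39
tcp [448.3 -23.  401.3] [-1.7989e+02  2.0000e-02  6.8000e+01] t 35.0 gap 85.6 F [-1.1  0.8  1.1] q6 10.8
shift m [-0.0905  0.238   0.0609] turn rad -0.0 deg -0.0
```

Request:
servo_tool --commands '[[[-0.006,0.016,0,0],[-0.018,0.048,0,0],[-0.033,0.088,0.005,0],[-0.048,0.128,0.015,0],[-0.063,0.166,0.028,0],[-0.076,0.2,0.042,0],[-0.086,0.225,0.054,0],[-0.0905,0.238,0.061,0],[-0.0905,0.238,0.061,0],[-0.0905,0.238,0.061,0]]]'

```text
time_s: 36.0
tcp_pos: [635.1, -195.8, 340.9]
eef_rot: [-179.9, -0.0, 68.0]
ft_force: [-0.4, -0.3, 0.6]
finger_gap: 85.3
```

```bash
python3 look.py w14; python3 crop.py w14 240 140 80 80 8
```

```text
[ 635.1 -195.8  340.9] [-1.7989e+02 -2.0000e-02  6.8000e+01] t 36.0 gap 85.3 F [-0.4 -0.3  0.6] q6 -0.7
```

View pics/w14.png

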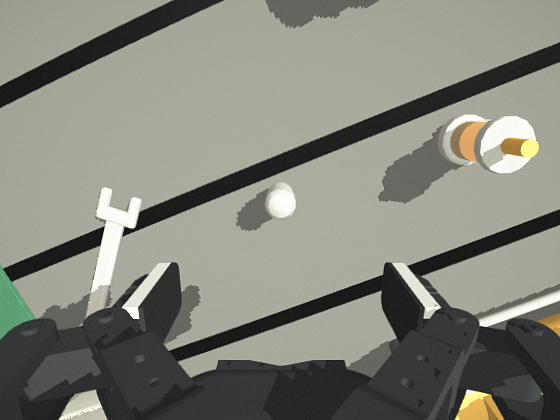

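View pics/w14_c240_140.png

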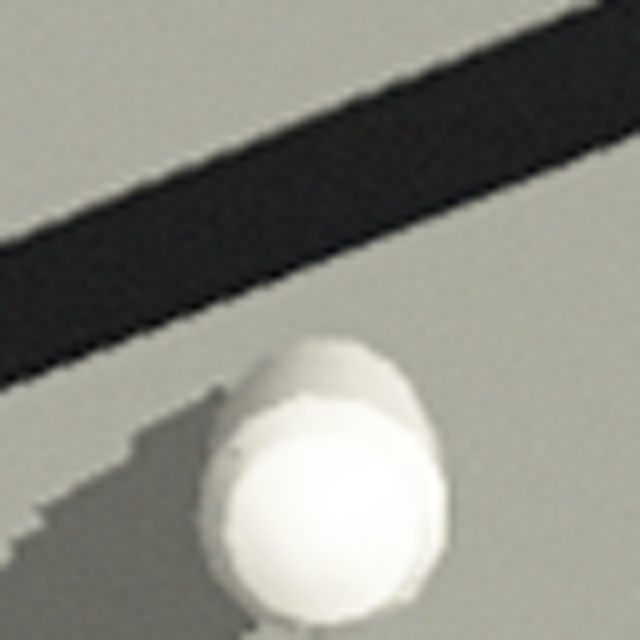

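```bash
python3 - <<'E'
from fitc import *
from plant import env
st,c=pickle.load(open('pics/w14.pkl','rb'))
t=np.linspace(0,2*np.pi,72,endpoint=False)
P=pix2w(c,[(280.0,202.4)],38,st)[0]; print(P)
def sil(x,y):
    pts=[]
    for r,z in[(12,0),(12,12),(13,12),(13,38),(10,44),(4,48)]: pts.append(np.c_[x+r*np.cos(t),y+r*np.sin(t),np.full(72,z)])
    p=w2pix(c,np.vstack(pts),st); p=(p+.5-[240,140])*8-.5; return p
p=sil(P[0],P[1]); print(p.min(0),p.max(0),'obs 200..447, 336..626')
p=sil(P[0]+1,P[1]); print(p.min(0),p.max(0))
p=sil(P[0],P[1]+1); print(p.min(0),p.max(0))
im=cv2.imread('pics/w14_c240_140.png')
h=cv2.convexHull(sil(P[0],P[1]).astype(np.int32)); cv2.polylines(im,[h],True,(0,0,255),1); cv2.imwrite('pics/w14s.png',im)
E
```

```text
[ 636.27474567 -197.95478492   38.        ]
[197.67273017 321.49742392] [449.38688648 623.25007776] obs 200..447, 336..626
[201.42029708 329.40666532] [452.9139921  631.73889515]
[206.61155336 318.29329969] [458.4129099 619.8105999]
```

View pics/w14s.png

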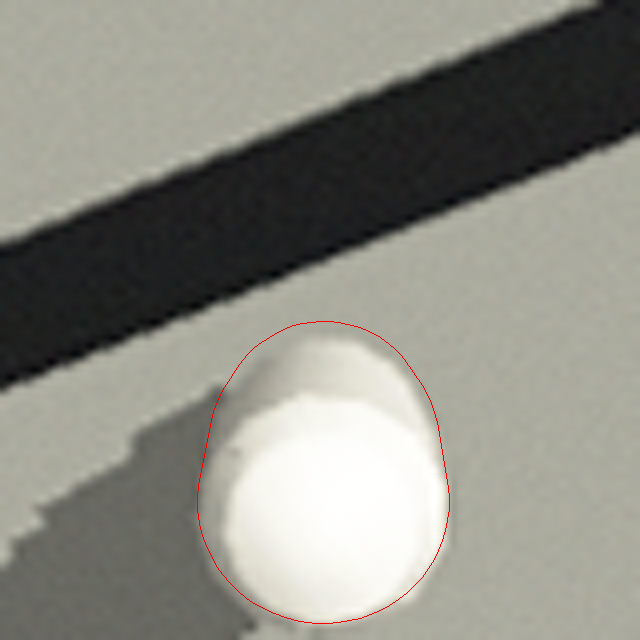

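```bash
python3 - <<'E'
from plant import env
from h import *
delta(env.read_state(),[637,-198,189],68)
E
```

```text
tcp [ 635.  -195.5  341.6] [-1.7995e+02 -1.0000e-02  6.8030e+01] t 36.05 gap 85.5 F [ 0.3  0.8 -0.1] q6 -0.7
shift m [-0.0016  0.0029  0.1526] turn rad 0.0005 deg 0.0
```

Request:
servo_tool --commands '[[[-0.001,0.0015,0.016,0],[-0.0015,0.0027,0.045,0],[-0.0015,0.0027,0.075,0],[-0.0015,0.0027,0.1,0],[-0.0015,0.0027,0.12,0],[-0.0015,0.0027,0.134,0],[-0.0015,0.0027,0.144,0],[-0.0015,0.0027,0.15,0],[-0.0015,0.0027,0.152,0],[-0.0015,0.0027,0.152,0]]]'

```text
time_s: 37.05
tcp_pos: [637.8, -198.7, 189.8]
eef_rot: [179.9, 0.0, 68.0]
ft_force: [0.4, -0.7, -0.9]
finger_gap: 85.2
```

Request:
servo_tool --commands '[[[0,0,0,0],[0,0,0,0],[0,0,0,0],[0,0,0,0],[0,0,0,0],[0,0,0,0],[0,0,0,0],[0,0,0,0],[0,0,0,0],[0,0,0,0]]]' --claw 1 --newtons 50

```text
time_s: 38.05
tcp_pos: [637.8, -198.6, 189.9]
eef_rot: [179.9, -0.0, 68.0]
ft_force: [-0.5, 1.5, 5.1]
finger_gap: 23.7
```

```bash
python3 look.py w15; python3 look.py s15 scene; python3 crop.py s15 210 200 140 120 5
```

```text
[ 637.8 -198.6  189.9] [179.94  -0.    68.  ] t 38.05 gap 23.7 F [-0.5  1.5  5.1] q6 -0.8
[ 637.8 -198.7  189.9] [179.94  -0.    68.  ] t 38.1 gap 23.9 F [0.3 0.7 5. ] q6 -0.8
```

View pics/w15.png

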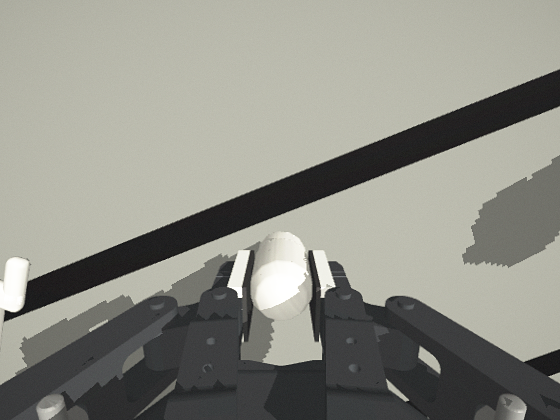

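View pics/s15_c210_200.png

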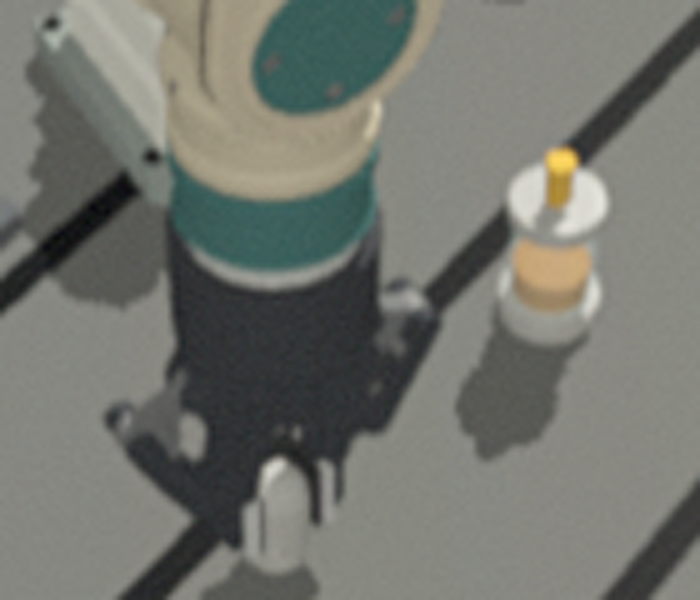

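Request:
servo_tool --commands '[[[0,0,-0.01,0],[0,0,-0.025,0],[0,0,-0.045,0],[0,0,-0.07,0],[0,0,-0.1,0],[0,0,-0.13,0],[0,0,-0.155,0],[0,0,-0.172,0],[0,0,-0.18,0],[0,0,-0.18,0]]]'

```text
time_s: 39.15
tcp_pos: [637.7, -198.7, 371.0]
eef_rot: [179.8, 0.0, 68.0]
ft_force: [-0.1, 0.6, -0.8]
finger_gap: 24.0
```

```bash
python3 look.py w16; python3 crop.py w16 225 210 110 125 6
```

```text
[ 637.7 -198.7  371. ] [179.85   0.    68.  ] t 39.15 gap 24.0 F [-0.1  0.6 -0.8] q6 -0.8
```

View pics/w16_c225_210.png

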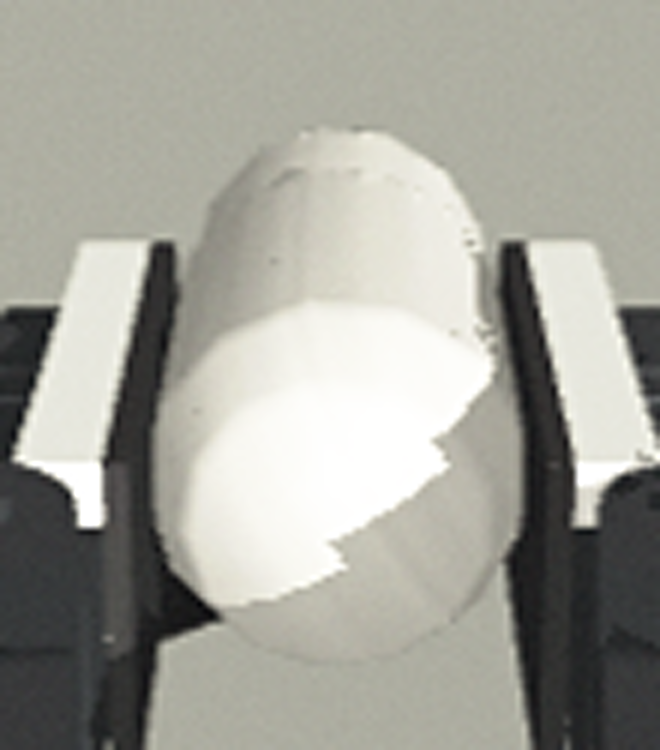

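```bash
python3 - <<'E'
from fitc import *
from scipy.optimize import least_squares
from plant import env
st,c=pickle.load(open('pics/w16.pkl','rb'))
K,D=KD(c);H=np.array(c['hand_eye'])
t=np.linspace(0,2*np.pi,180,endpoint=False)
# profile: dome as spherical cap radius: r=13 at 38, 0 at 48
R=(13**2+10**2)/20
def ext(v):
    prof=[(12,0),(12,12),(13,12),(13,38)]+[(np.sqrt(R*R-(z-(48-R))**2),z) for z in (40,42,44,46,47)]
    pts=np.vstack([np.c_[v[0]+r*np.cos(t),v[1]+r*np.sin(t),np.full(180,v[2]-z)] for r,z in prof])
    q=(pts-H[:3,3])@H[:3,:3]*[1,-1,-1]
    p=cv2.projectPoints(q,np.zeros(3),np.zeros(3),K,D)[0].reshape(-1,2)
    p=(p+.5-[225,210])*6-.5
    return np.r_[p.min(0),p.max(0)]
obs=np.array([153,127,525,665.])
r=least_squares(lambda v:ext(v)-obs,[0,0,190.]);print(r.x,r.fun)
r2=least_squares(lambda v:ext([*v,189.9])-obs,[0,0.]);print(r2.x,r2.fun)
delta(env.read_state(),[447.7,-23.4,340],68)
E
```

```text
[ -0.76509335   1.71261368 193.17370492] [-5.49321836  4.92408579  5.49297979 -3.96904196]
[-7.65732414e-01  7.60697208e-04] [-10.63822199  -1.63274243  10.63744415   2.09501088]
tcp [ 637.3 -198.5  369.5] [179.98   0.    68.  ] t 39.2 gap 24.1 F [ 0.8 -0.2 -2. ] q6 -0.8
shift m [ 0.0913 -0.2415  0.0294] turn rad -0.0 deg -0.0
```

Request:
servo_tool --commands '[[[0.002,-0.005,0,0],[0.008,-0.02,0,0],[0.02,-0.052,0,0],[0.034,-0.09,0,0],[0.048,-0.128,0,0],[0.062,-0.166,0,0],[0.076,-0.202,0,0],[0.086,-0.228,0,0],[0.0915,-0.241,0.01,0],[0.092,-0.242,0.02,0]]]'

```text
time_s: 40.2
tcp_pos: [445.3, -21.2, 347.8]
eef_rot: [-179.8, 0.0, 68.1]
ft_force: [-0.1, -0.6, -1.7]
finger_gap: 24.4
```

Request:
servo_tool --commands '[[[0,0,0.005,0],[0,0,0.015,0],[0,0,0.022,0],[0,0,0.027,0],[0,0,0.03,0],[0,0,0.03,0],[0,0,0.03,0],[0,0,0.03,0],[0,0,0.03,0],[0,0,0.03,0]]]'

```text
time_s: 41.2
tcp_pos: [447.7, -22.6, 319.6]
eef_rot: [180.0, -0.0, 68.0]
ft_force: [-0.1, -0.2, -2.2]
finger_gap: 24.2
```

```bash
python3 look.py w17; python3 crop.py w17 200 110 170 220 4;python3 look.py s17 scene; python3 crop.py s17 190 80 120 120 6
```

```text
[447.7 -22.6 319.6] [ 1.7997e+02 -1.0000e-02  6.8000e+01] t 41.2 gap 24.2 F [-0.1 -0.2 -2.2] q6 10.8
[447.6 -22.6 319.6] [ 1.7997e+02 -1.0000e-02  6.8000e+01] t 41.25 gap 23.9 F [-0.2  0.3 -0.5] q6 10.8
```

View pics/w17_c200_110.png

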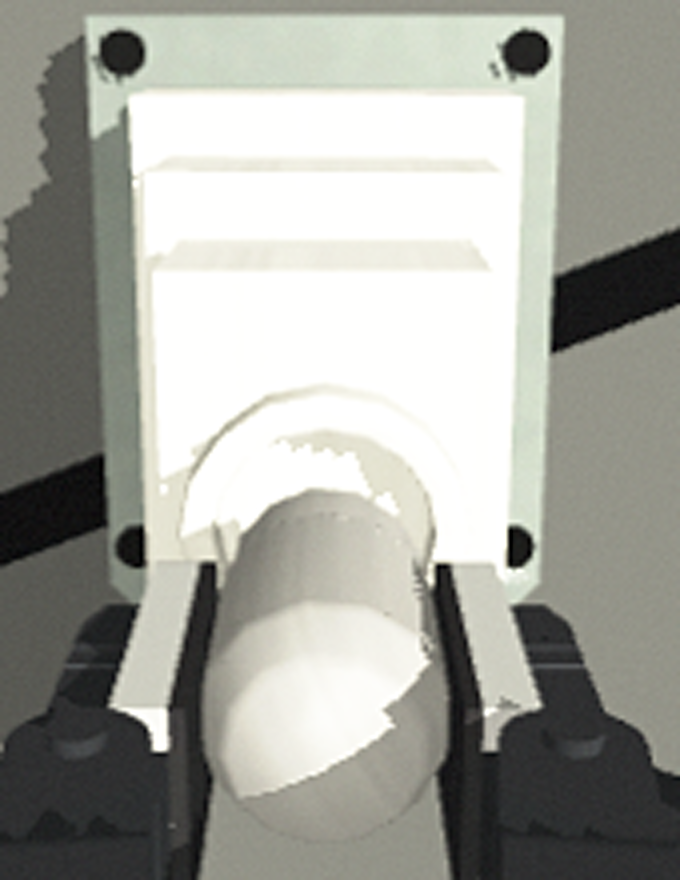

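View pics/s17_c190_80.png

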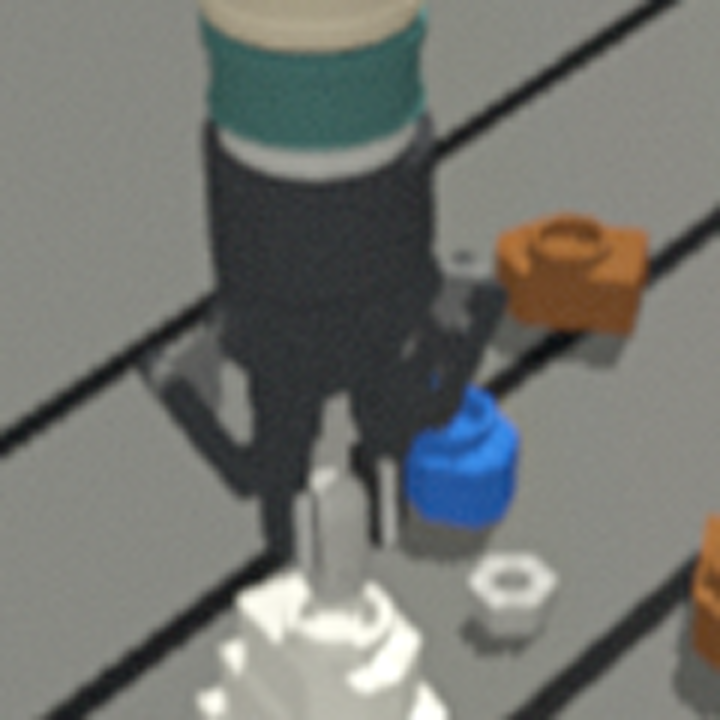

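```bash
python3 - <<'E'
from fitc import *
st,c=pickle.load(open('pics/w17.pkl','rb'))
f=lambda u,v:((u+.5)/4+199.5,(v+.5)/4+109.5)
def T(uv,z): return ((pix2w(c,uv,z,st)-st['tcp_pos'])@rot(st['eef_rot'])).round(2)
a=T([f(150,268),f(491,268)],108); print('small',a, 'center',a.mean(0)+[0,35,0])
a=T([f(322,385)],116); print('collar center y',a+[0,20,0])
a=T([f(322,433)],116); print('collar inner y',a+[0,15,0])
a=T([f(180,530),f(468,530)],116);print('outer x',a.mean(0))
for dz in (188,190,192):
  a=T([f(322,490)],st['tcp_pos'][2]-dz); print('foot y',a+[0,12,0])
  a=T([f(322,515)],st['tcp_pos'][2]-dz+12); print('step y',a+[0,13,0])
a=T([f(203,690),f(449,690)],st['tcp_pos'][2]-152); print('shoulder x',a.mean(0), a[1,0]-a[0,0])
E
```

```text
small [[-24.37 -35.11 211.58]
 [ 21.48 -35.08 211.59]] center [-1.44500e+00 -9.50000e-02  2.11585e+02]
collar center y [[ -1.24  -0.94 203.59]]
collar inner y [[ -1.25   0.66 203.6 ]]
outer x [ -0.995  -0.59  203.605]
foot y [[ -1.21   0.19 187.99]]
step y [[-1.1900e+00 -1.0000e-02  1.7599e+02]]
foot y [[ -1.22   0.89 189.99]]
step y [[ -1.19   0.73 177.99]]
foot y [[ -1.23   1.6  191.99]]
step y [[ -1.2    1.48 179.99]]
shoulder x [ -0.75   -3.565 152.   ] 24.24
```

Request:
servo_tool --commands '[[[-0.0002,-0.0004,0,0],[-0.0003,-0.0008,0.002,0],[-0.0003,-0.0008,0.005,0],[-0.0003,-0.0008,0.008,0],[-0.0003,-0.0008,0.011,0],[-0.0003,-0.0008,0.013,0],[-0.0003,-0.0008,0.015,0],[-0.0003,-0.0008,0.017,0],[-0.0003,-0.0008,0.0185,0],[-0.0003,-0.0008,0.0195,0]]]'

```text
time_s: 42.3
tcp_pos: [446.7, -22.6, 299.7]
eef_rot: [-180.0, 0.0, 68.0]
ft_force: [-0.4, 0.4, -0.5]
finger_gap: 24.0
```

Request:
servo_tool --commands '[[[0,0,0.0005,0],[0,0,0.001,0],[0,0,0.0015,0],[0,0,0.0015,0],[0,0,0.0015,0],[0,0,0.0015,0],[0,0,0.0015,0],[0,0,0.0015,0],[0,0,0.0015,0],[0,0,0.0015,0]]]'

```text
time_s: 43.3
tcp_pos: [446.7, -22.6, 298.3]
eef_rot: [180.0, 0.0, 68.0]
ft_force: [-0.3, -0.1, -1.3]
finger_gap: 24.2
```

Request:
servo_tool --commands '[[[0,0,0.0004,0],[0,0,0.0008,0],[0,0,0.0012,0],[0,0,0.0012,0],[0,0,0.0012,0],[0,0,0.0012,0],[0,0,0.0012,0],[0,0,0.0012,0],[0,0,0.0012,0],[0,0,0.0012,0]]]'

```text
time_s: 44.3
tcp_pos: [446.8, -22.6, 297.8]
eef_rot: [180.0, -0.0, 68.0]
ft_force: [-1.4, 0.9, 5.5]
finger_gap: 23.9
```

Request:
servo_tool --commands '[[[0,0,0,0],[0,0,0,0],[0,0,0,0],[0,0,0,0],[0,0,0,0],[0,0,0,0],[0,0,0,0],[0,0,0,0],[0,0,0,0],[0,0,0,0]]]' --claw -1

```text
time_s: 45.3
tcp_pos: [446.7, -22.6, 297.1]
eef_rot: [180.0, -0.0, 68.0]
ft_force: [0.1, 1.0, 0.3]
finger_gap: 85.4
```

Request:
servo_tool --commands '[[[0,0,-0.005,0],[0,0,-0.015,0],[0,0,-0.03,0],[0,0,-0.05,0],[0,0,-0.075,0],[0,0,-0.1,0],[0,0,-0.12,0],[0,0,-0.135,0],[0,0,-0.14,0],[0,0,-0.14,0]]]'

```text
time_s: 46.3
tcp_pos: [447.0, -22.6, 438.4]
eef_rot: [179.9, -0.0, 68.0]
ft_force: [-0.7, 0.4, 0.3]
finger_gap: 85.3
```

```bash
python3 look.py w18; python3 crop.py w18 205 100 150 170 4;python3 look.py s18 scene; python3 crop.py s18 190 100 120 130 5; python3 look.py t18 top
```

```text
[447.  -22.6 438.4] [ 1.7986e+02 -3.0000e-02  6.8000e+01] t 46.3 gap 85.3 F [-0.7  0.4  0.3] q6 10.8
[446.7 -22.6 437.3] [ 1.7996e+02 -1.0000e-02  6.8000e+01] t 46.35 gap 85.7 F [ 0.4 -0.1 -0.2] q6 10.8
[446.4 -22.5 436.6] [-1.7995e+02  1.0000e-02  6.8000e+01] t 46.4 gap 85.6 F [ 0.5 -0.6 -0.1] q6 10.8
```

View pics/w18_c205_100.png

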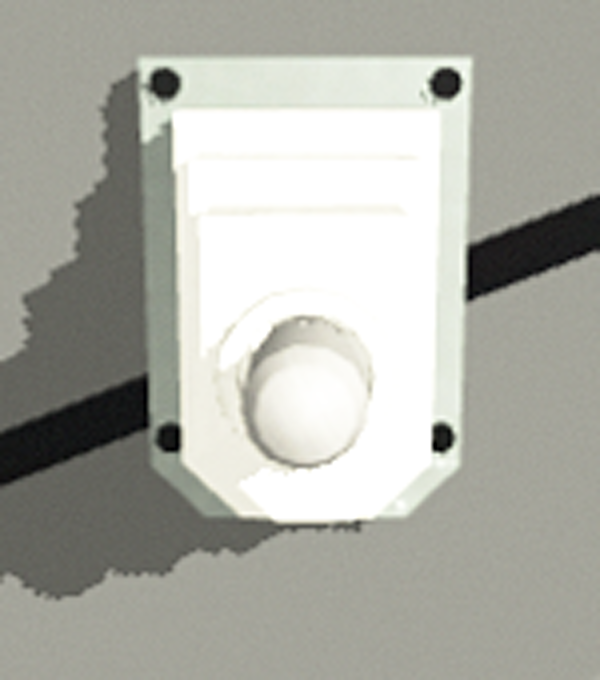

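View pics/s18_c190_100.png

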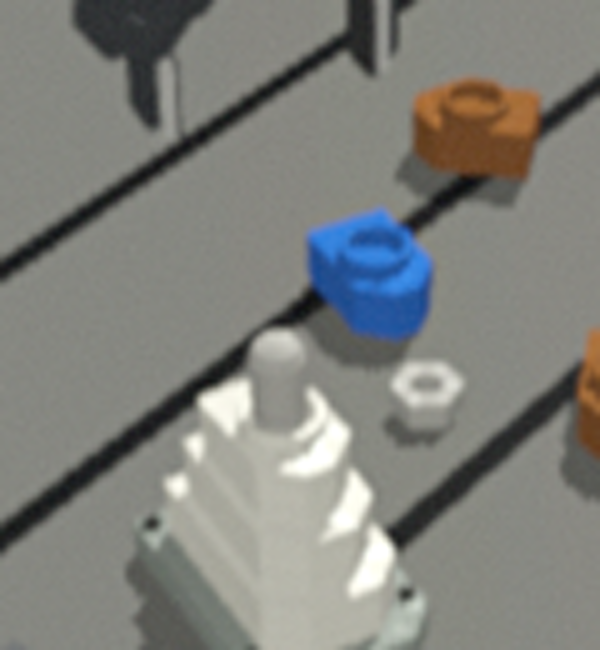

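View pics/t18.png

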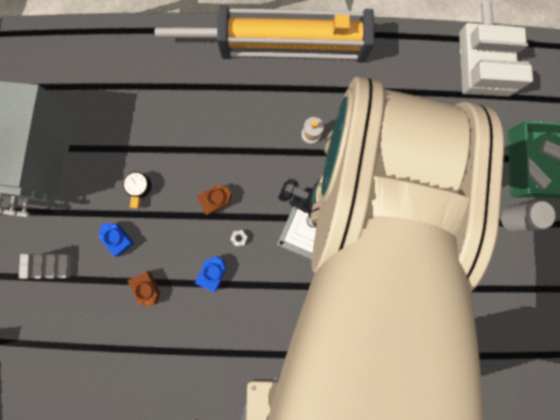

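```bash
python3 -c "
from plant import env
print(env.hand_in()); print(env.read_state()['time_s'])"
```

```text
the job is handed in; nothing more can be done
None
the job is handed in; nothing more can be done
```

I stacked the large, medium and small risers on the locating base, stood the rest button in the collar, and handed the job in with the gripper open and clear. That was at about 46 s of the 122 s allowed; `hand_in` gives no verdict.

**Heights:** The large, medium and small risers and the button made contact at TCP heights of 190.0, 222.2, 253.7 and 297.8 mm. Those are the seated heights predicted from each grasp, to within about 0.5 mm. The forces when pressing down were about 10 N or less.

**Centring:**
- **Large riser:** it measured about 2.0 mm off centre along x on the base, with yaw alike to 0.2°.
- **Medium and small risers:** each measured within about 1 mm of the one below, turned alike to under 1°.
- **Button:** it is in the collar and looks upright in the last scene and wrist pictures. I did not measure its final offset; before lowering it was about 1 mm off the collar centre and I corrected for that.

**Bystanders:** The oiler, gauge and nut were where they started in the last top picture. The clamp bar was hidden behind the arm there, but the arm never went near it.

**Checks that disagreed:** Two measurements of the collar centre differed by about 1.6 mm. The corner fits of the medium and small risers on the stack left errors of 2.5 and 1.4 pixels, because white edges overlapped in the image. Both disagreements are inside the tolerances.

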